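Glue up a sign stand in a ratchet clamp

ROBOT

A 6-joint arm with a two-finger parallel gripper is mounted at the origin on a cart in front of the work surface, level with it; the furniture and walls round the work are solid. World frame = base frame: x ahead of the robot, y to its left, z up, the work surface at z = 0. Lengths are in m, angles in rad, forces in N, time in s.
With the tool pointing down it reaches from about 0.375 to 0.9 m from the base axis. Payload 3.1 kg.
Tool frame: the origin (TCP) lies on the centre line of the jaws, within the pads' length; the fingertips stand 14 mm ahead of it and the grasp point (between the pads) lies 5 mm behind it; z points along the fingers, y is the line along which they close (so a half turn about z gives the same grasp; the last joint's range is limited). The gripper opens to 87 mm and grips with 3 to 60 N. Pads are 19 mm wide; open, the fingers measure 117 mm over their backs; the gripper's body (75 mm by 190 mm) begins 51 mm behind the grasp point.
Start: joints at [1.161, 0.527, 1.433, -0, 1.181, -0.178], TCP at [0.143, 0.608, 0.237] pointing down, gripper open.
Joint ranges: [-3.08, 3.08], [-0.75, 2.2], [0.22, 2.44], [-1.43, 4.57], [0, 2.65], [-2.85, 2.85]. Speed limits (rad/s): [2.79, 2.79, 3.14, 3.14, 3.14, 3.14].

INTERFACE

Orientations are given as a unit quaternion [x, y, z, w].
In Python, from rig import robot gives the robot as it stands.
- The arm moves only by the tool move_arm, never from a script. Its argument "commands" is a list of rows, each an object with "hand": the finger opening in cm, from 0 to 8.7; "travel": the shift along the tool's x, y, z in cm, a list of three; "twist": the turn, a rotation vector about the tool's x, y, z in degrees, a list of three. In form: [{"hand": hand, "travel": [dx, dy, dz], "twist": [wx, wy, wz]}, ...]. A call has 1 to 5 rows; each row shifts and turns the commanded pose from where the row before left it, along the tool's axes as they then stand; what a row does not reach is not made up. A row lasts 1/12 s, in which the tool goes at most 41.7 mm and 7.16 degrees, less where a joint would pass 70% of its speed; a pose out of reach is approached as far as the arm can. A call is refused whole if a number of a shift passes 4.17 or a number of a turn 7.16, either way. A call with a gripper value outside its range is refused whole. The fingers move at their own pace and stop on an object; "force" is the grip in N (left out, the last holds). Time passes only in rows, so rows that do not move let the fingers close. It gives the time, the measured TCP pose, the force, the opening and the grip force at its end, in the units of the state.
- robot.get_obs(): the state, without advancing time (a new reading comes with each control period).
- robot.camera(name): name is "scene" or "top" or "wrist"; returns a dict with "frame" (480x640x3 uint8, red, green, blue), "fov_y" (degrees; the focal length in pixels is half the picture's height over the tangent of half this angle, whatever the lens; pixels are square), "cx", "cy" (the principal point, pixels), "extrinsics" (4x4, takes a point from camera to world coordinates); the wrist camera has in their place "T_tool_cam" (4x4, takes a point from camera to tool coordinates, whose origin is the TCP and whose axes are the flange's). Camera axes: x right, y down, z forward; pixel columns grow to the right and rows downward; lengths in m; the calibration is good to about 2 mm. The wrist camera is an equidistant fisheye: a pixel r from the principal point sees the ray r / f radians off the axis. A picture is of the moment at which its call begins: read the wrist's pose just before it. There is no depth.
- robot.hand_in(): hands the job in; it is judged then, once.
The state is a dict: "time": time; "q": joint angles; "joint_velocities": joint speeds; "joint_torque": joint torques, N m; "position": TCP position; "tool_rot": TCP orientation; "ft_force": force on the tool from outside, world axes, zero at the start; "moment": the same for the moment, N m; "grip_width": finger opening in m; "grip_force": force on a finger pad.
Only numpy, scipy, OpenCV 4.12 (cv2) and the standard library are available. Lean on these libraries where they do the work, as an engineer would, in place of code of your own. Each camera call takes 0.05 s, during which the arm holds its last target. There are 200 camera calls.

TASK

The pantry's little sign stand is being glued up: take the white sign panel out of the dowel rack, holding it by its two narrow side edges only (never touch its freshly printed faces), stand it on the clamp's bed in the gap between the two wooden halves of its foot, midway along them, and let go of it. Then pump the clamp's ratchet trigger until the jaw has closed the halves on the panel, with the panel upright and the jaw's rubber pad pressed in by about 4 mm - snug, not crushing - moving the jaw with the trigger only. Finish while still holding the trigger squeezed at that pressure, so that it stays on while the glue grabs, and leave the other things on the table alone.

Things in the scene. Friction and masses are not known exactly. Their poses are not given: they have to be found in the camera images.
- clamp: Ratchet clamp fixed on a wooden board 194x80x12 mm. Origin on the table; x = the way the jaw advances, y across. Along x (mm): grey housing -76 to -12 (y +-15, top 62 above the table), moving jaw, bed (the board's face, 12 above the table), fixed grey jaw (face at x = 96, 56 wide, top 62). Black grip on the housing, x -74 to -60, 24 wide, top 120; the trigger stands before it (+x)
- grip_back (a point): Point on the back (-x) face of the fixed black grip, 95 mm above the table, on the clamp's centre plane; the face is upright
- trigger_nose (a point): Centre of the trigger's rounded nose (cross roll, 16 mm diameter, 24 mm long), where a finger presses; moves with the trigger. Pivot: clamp x = -40 mm, 62 mm above the table; nose 33 mm above it, trigger top about 105 mm above the table. Nose front to grip back: 51 mm released, 33 mm fully squeezed
- trigger: The black trigger lever, origin on its pivot. It is squeezed towards the grip (-x of the clamp) and springs back by itself (about 3 to 5 N at the nose)
- trigger_squeeze (a joint): Trigger angle: 0 released, 0.55 rad fully squeezed. About 0.05 rad are idle, then the jaw advances 22 mm per rad (1 mm of nose travel gives 0.67 mm; 1 N at the nose gives 1.5 N at the jaw)
- jaw_travel (a joint): How far the toothed bar with the jaw has come forward, 0 to 0.052 m. Teeth 10 mm apart: a spring catch holds the jaw at about 3, 13, 23 and 33 mm, and when the trigger is let go the jaw drops back to the last of these; a full squeeze carries it about 11 mm past the last one (10 mm net), and pressure between teeth stays only while the trigger is held. It cannot be wound back
- jaw: Steel head of the toothed bar, disc of 26 mm diameter behind the pad; not to be pushed by hand
- pad: Round rubber pad in front of the jaw head, 28 mm in diameter, 7 mm thick, centre 30 mm above the table; not to be pushed by hand
- pad_face (a point): Centre of the pad's front face, 30 mm above the table; at clamp x = 18 mm + jaw_travel - pad_squeeze
- pad_squeeze (a joint): How far the pad is pressed in on its spring: 0 free, 0.008 m the stop (there it crushes the work); 2.2 N per mm. The jaw presses only lightly (under 0.5 mm) while it merely slides the front half along
- back_half: Rear half of the foot: light wooden block 18 x 90 x 35 mm (x, y, z as in the clamp's frame), loose, standing on the bed against the fixed jaw; origin: centre of its underside
- front_half: Front half of the foot, the same size, loose, standing on the bed with a gap of 11 to 15 mm between it and the rear half; the pad pushes it by its middle; origin: centre of its underside
- panel: White sign panel, 60 mm wide (its y), 100 mm high (its z), 6 mm thick (its x), 60 g; it stands upright on a 60 mm edge in the middle slot of the rack, loose by about 1.5 mm either way; origin: centre of its lower edge. It may lean in the gap until the jaw closes; that is all right
- panel_faces: The panel's two printed faces, which fingers must not touch: they cover the panel's broad sides up to 8 mm from its side edges and 4 mm from its top and bottom; origin that of the panel
- rack: Fixed wooden rack for drying panels: board 64 x 78 x 10 mm with four pairs of 7 mm dowels 52 mm high (dowels at rack x = +-8, +-24 mm, y = +-19 mm), three slots; the panel's lower edge stands 10 mm above the table in the middle one, at the rack's origin, its width along the rack's y; origin: centre of its underside
- tape: Bystander: roll of tape, 96 mm across, 25 mm high
- stick: Bystander: paper sugar stick, 104 mm
- marker_pen: Bystander: green and white marker pen, 135 mm
- tv_remote: Bystander: grey remote control, 179 mm
- teaspoon: Bystander: steel teaspoon, 130 mm, on the strip of table before the tall black fridge (fixed, 0.54 m high, nearest corner about x 0.46, y 0.16 m: keep the wrist clear of it)
- pen: Bystander: ball pen, 145 mm
Mind the look-alikes: they are no part of the job. Several things have the shape of the panel; the one meant has the colours described above.

How it is judged:
On the way, in this order (a step that is already met when the one before it is completed fails the run):
1. the panel is lifted out of the rack between the fingers (contact force between the fingers and panel above 0.5 N and height (world z) of panel above 0.065 m), for 0.1 s.
2. the panel stands on the bed between the two halves and is let go, the jaw not yet pressing on the front half (height (world z) of panel between 0.008 and 0.02 m and x of panel in the frame of clamp between 0.055 and 0.085 m and y of panel in the frame of front_half between -0.012 and 0.012 m and contact force between the fingers and panel below 0.05 N and contact force between pad and front_half below 0.05 N), for 0.2 s.
3. the jaw, driven by the trigger under the fingers, presses the front half (contact force between pad and front_half above 0.1 N and contact force between the fingers and trigger above 0.5 N), for 0.05 s.
At the end, for the whole second after the job is handed in: The panel stands on the bed between the halves, upright and square (0.06, 0.1 rad), within 12 mm of the front half's middle and pressed by both (over 2 N); the pad presses with 4 to 15 N, front half within 12 mm of the centre line; the fingers hold the trigger squeezed and touch nothing else (height (world z) of panel between 0.008 and 0.02 m and x of panel in the frame of clamp between 0.055 and 0.085 m and y of panel in the frame of front_half between -0.012 and 0.012 m and contact force between the fingers and panel below 0.05 N and contact force between pad and front_half between 4 and 15 N and contact force between panel and back_half above 2 N and contact force between panel and front_half above 2 N and angle between each of panel, front_half, back_half's own z axis and vertical below 0.06 rad and angle between the x axis of panel and the x axis of clamp, either way round below 0.1 rad and y of front_half in the frame of clamp between -0.012 and 0.012 m and contact force between the fingers and trigger above 1 N and value of joint trigger_squeeze above 0.06 rad and contact force between the arm and front_half below 0.05 N and contact force between the arm and back_half below 0.05 N and linear speed of panel below 0.01 m/s); the arm keeps its last pose, push and grip.
It fails at once if the fingers touch a printed face of the panel (contact force between the fingers and panel_faces above 0.3 N).
It fails at once if the panel is let go of or dropped above the bed (contact force between the fingers and panel below 0.02 N and height (world z) of panel above 0.035 m).
It fails at once if the jaw is pushed by hand instead of by the trigger (contact force between the fingers and jaw above 1 N or contact force between the fingers and pad above 1 N).
It fails at once if the jaw crushes the work (over 22 N) (contact force between pad and front_half above 22 N).
It fails at once if a bystander is shoved more than 30 mm (distance of any of tape, stick, tv_remote, teaspoon, pen from where it was at the start of the episode above 0.03 m).
It also fails if it takes over 54 s, if anything falls off the work surface, if the arm or the gripper's body presses on something with over 40 N, if the wrist force passes 120 N, or if a joint passes its speed limit or range.

## Working session

There is one attempt and no reset: what is moved stays moved. The work goes in short steps, Python scripts to look and compute and a tool call to move; the robot and the scene stay as the last step left them, time stands still between calls to the robot, and variables do not carry over. Pictures are saved under pics/ and viewed, at most 10 in all, crops included, and the job is handed in when it is done.

Besides the shell and the picture viewer there is one more tool, called after "Call:" in YAML: its name, and indented under it one key for each argument. move_arm: Moves the arm, as the interface text tells. Its arguments: {"type":"object","properties":{"commands":{"type":"array"},"force":{"type":"number"}},"required":["commands"]}

```bash
mkdir -p pics; ls; cat > h.py <<'E'
import numpy as np,cv2
from rig import robot
from scipy.spatial.transform import Rotation as R
def grab(n,f):
    o=robot.get_obs(); c=robot.camera(n); cv2.imwrite(f'pics/{f}.png',c['frame'][:,:,::-1]); 
    c['obs']=o; np.save(f'pics/{f}.npy',c,allow_pickle=True); return c
def load(f): return np.load(f'pics/{f}.npy',allow_pickle=True).item()
def ext(c):
    if 'extrinsics' in c: return np.array(c['extrinsics'])
    o=c['obs'];T=np.eye(4);T[:3,:3]=R.from_quat(o['tool_rot']).as_matrix();T[:3,3]=o['position'];return T@np.array(c['T_tool_cam'])
def foc(c): return 240/np.tan(np.radians(c['fov_y'])/2)
def px2w(c,u,v,z):
    f=foc(c);x=np.array([u-c['cx'],v-c['cy']])
    if 'extrinsics' in c: d=np.array([x[0]/f,x[1]/f,1])
    else:
        r=np.hypot(*x);t=r/f;d=np.array([*(x/max(r,1e-9)*np.sin(t)),np.cos(t)])
    T=ext(c);d=T[:3,:3]@d;p=T[:3,3];return p+d*(z-p[2])/d[2]
def w2px(c,P):
    T=ext(c);q=T[:3,:3].T@(np.asarray(P,float)-T[:3,3]);f=foc(c)
    if 'extrinsics' in c: return np.array([c['cx']+f*q[0]/q[2],c['cy']+f*q[1]/q[2]])
    r=np.hypot(q[0],q[1]);t=np.arctan2(r,q[2]);return np.array([c['cx'],c['cy']])+f*t*q[:2]/max(r,1e-9)
def crop(f,x0,y0,x1,y1,s,out):
    im=cv2.imread(f'pics/{f}.png')[y0:y1,x0:x1];cv2.imwrite(f'pics/{out}.png',cv2.resize(im,None,fx=s,fy=s,interpolation=cv2.INTER_CUBIC))
E
python3 - <<'E'
from h import *
o=robot.get_obs();print(o)
for n in('scene','top'):
    c=grab(n,n);print(n,c['fov_y'],c['cx'],c['cy'],np.round(c['extrinsics'],3).tolist())
E
```

```text
pics
{'time': 0.0, 'q': array([ 1.16149503e+00,  5.28490242e-01,  1.43389280e+00, -1.29910063e-05,
        1.18137187e+00, -1.78508696e-01]), 'joint_velocities': array([-0.00074515, -0.0013261 ,  0.00144787, -0.00220356, -0.00053228,
       -0.00126991]), 'joint_torque': array([ 2.97152683e-04, -4.40042424e+01, -1.76589239e+01,  6.33153110e-02,
        5.80458669e-02, -1.49878251e-04]), 'position': array([0.14266794, 0.60778673, 0.23555982]), 'tool_rot': array([ 1.15137839e-01,  9.93348936e-01, -1.03650713e-03, -3.07444541e-04]), 'ft_force': array([-0.05196126,  1.0623379 , -0.16036129]), 'moment': array([-0.02016081,  0.01105127, -0.01479605]), 'grip_force': 0.0, 'grip_width': 0.08710824295661007}
scene 50.15125979017523 324.27531509150765 236.52873480938266 [[0.748, -0.465, 0.473, 0.006], [-0.663, -0.517, 0.541, -0.616], [-0.007, -0.719, -0.695, 0.946], [0.0, 0.0, 0.0, 1.0]]
top 57.04534282844244 309.9261947166791 236.92891520051586 [[0.015, -0.995, 0.101, 0.506], [-1.0, -0.017, -0.023, 0.086], [0.024, -0.101, -0.995, 1.056], [0.0, 0.0, 0.0, 1.0]]
```

View pics/scene.png

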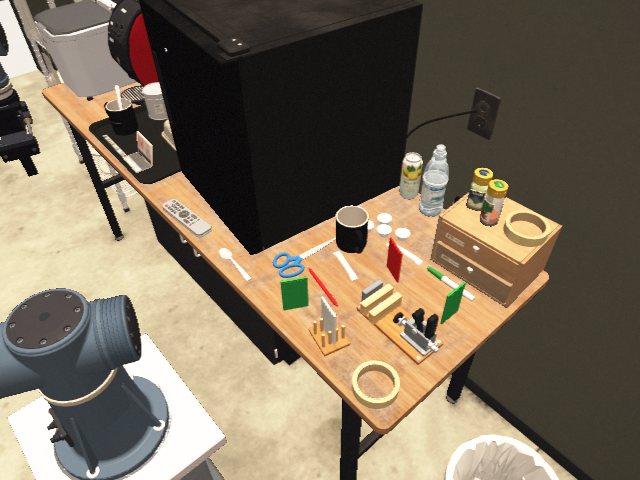

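View pics/top.png

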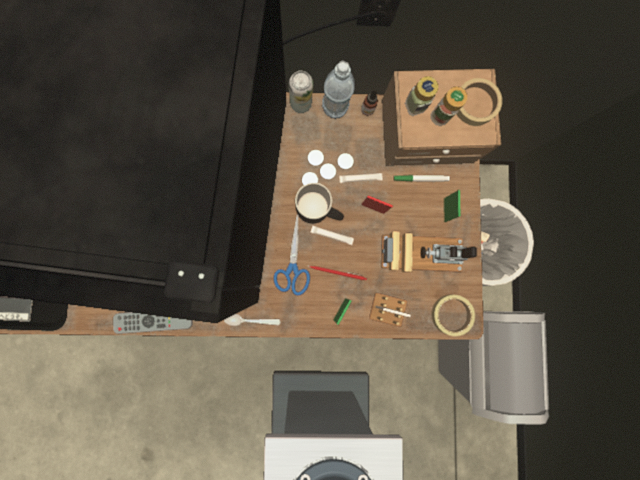

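The white panel is in the rack, at scene (328,320) and top (396,311). The look-alikes are green panels at scene (294,293) and (453,302) and a red one at (394,260). The white one matches the colour description, and it is the one in the dowel rack. I'll confirm with enlarged crops.

```bash
python3 - <<'E'
from h import *
crop('top',340,190,500,350,5,'t1');crop('scene',300,270,460,370,5,'s1')
im=cv2.imread('pics/t1.png');cv2.imwrite('pics/t1.png',cv2.resize(im[:,:],(600,600)))
E
```

```text
(no output)
```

View pics/t1.png

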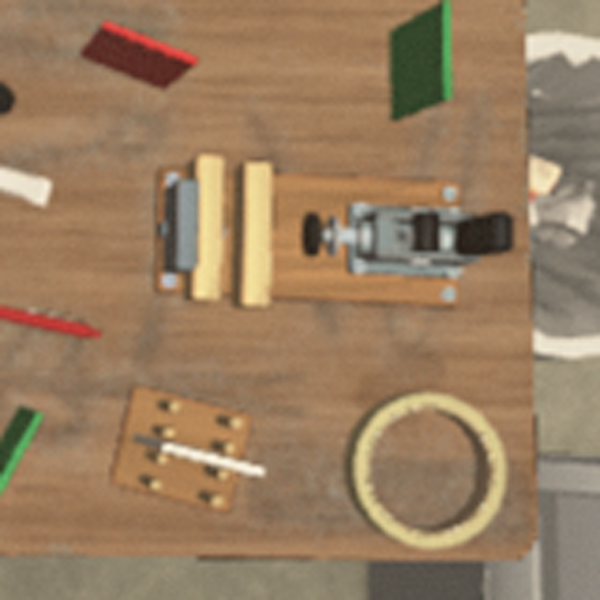

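View pics/s1.png

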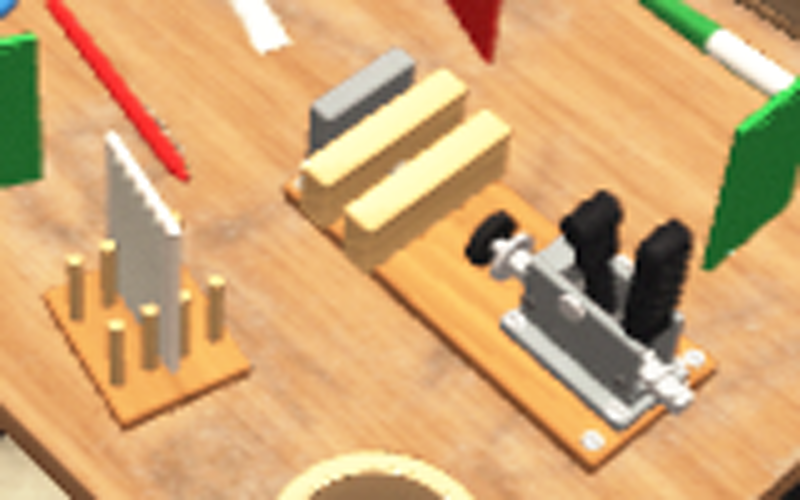

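The white panel is confirmed: its top edge runs t1 (162,447)-(266,471) and s1 (110,135)-(180,232). Next I fit the poses from the read pixels.

```bash
cat > fit.py <<'E'
from h import *
from scipy.optimize import least_squares
T=load('top');S=load('scene')
t=lambda u,v:(T,np.array([340+u/3.75,190+v/3.75]))
s=lambda u,v:(S,np.array([300+u/5,270+v/5]))
def place(p,q): c,n=np.cos(p[2]),np.sin(p[2]);return [p[0]+c*q[0]-n*q[1],p[1]+n*q[0]+c*q[1],q[2]]
def fit(obs,p0):
    def r(p):
        return np.concatenate([w2px(c,place(p,q(p) if callable(q) else q))-uv for (c,uv),q in obs])
    a=least_squares(r,p0,loss='soft_l1');print(np.round(a.x,4),'res',np.round(a.fun.reshape(-1,2),1).tolist());return a.x
B=lambda e,y:(lambda p:[p[3]+e,y,.012])
cl=fit([(t(158,168),B(.194,-.04)),(t(155,292),B(.194,.04)),(t(458,180),B(0,-.04)),(t(456,305),B(0,.04)),
 (s(285,188),B(.194,.04)),(s(595,468),B(0,.04)),(s(717,362),B(0,-.04)),
 (t(197,181),[.096,-.028,.062]),(t(195,270),[.096,.028,.062]),(s(414,65),[.096,-.028,.062]),],[.5,-.1,np.pi/2,-.08])
pn=fit([(t(162,447),[0,.03,.11]),(t(266,471),[0,-.03,.11]),(s(110,135),[0,.03,.11]),(s(180,234),[0,-.03,.11])],[.4,-.1,0])
# rack board top corners z=.01
rk=fit([(t(137,387),[.032,.039,.01]),(t(253,413),[.032,-.039,.01]),(t(112,480),[-.032,.039,.01]),(t(231,510),[-.032,-.039,.01]),
 (s(43,295),[-.032,.039,.01]),(s(125,426),[-.032,-.039,.01]),(s(250,370),[.032,-.039,.01])],[.38,-.1,0])
# halves: top faces z=.047
for n,o in dict(back=[(t(198,155),[.009,-.045,.047]),(t(223,157),[-.009,-.045,.047]),(t(193,297),[.009,.045,.047]),(t(219,300),[-.009,.045,.047]),(s(467,90),[-.009,-.045,.047]),(s(303,165),[.009,.045,.047])],
 front=[(t(245,161),[.009,-.045,.047]),(t(271,163),[-.009,-.045,.047]),(t(241,303),[.009,.045,.047]),(t(268,306),[-.009,.045,.047]),(s(511,128),[-.009,-.045,.047]),(s(346,208),[.009,.045,.047])]).items():
    h=fit(o,[.5,0,np.pi/2]);d=h[:2]-cl[:2];c,q=np.cos(cl[2]),np.sin(cl[2]);print(n,'in clamp',c*d[0]+q*d[1],-q*d[0]+c*d[1],h[2]-cl[2])
E
python3 fit.py
```

```text
[ 0.5785 -0.2207  1.546  -0.0837] res [[0.6, -0.2], [0.6, 0.3], [1.1, 0.0], [1.5, 0.1], [-1.8, -1.2], [-0.8, -1.0], [0.0, -0.7], [0.4, -0.5], [0.5, 0.4], [-0.5, -1.9]]
[ 0.4446 -0.1251 -0.2169] res [[1.0, -0.1], [0.7, 0.0], [-0.7, -0.9], [-0.3, -0.5]]
[ 0.4444 -0.1274 -0.2329] res [[-0.1, -1.1], [1.0, 0.2], [0.3, 0.8], [0.8, 1.0], [-0.7, -0.9], [-0.5, -0.5], [0.6, -1.4]]
[ 0.5809 -0.1356  1.5397] res [[-0.1, -0.3], [1.0, -0.5], [0.2, 0.8], [1.0, 0.3], [0.0, -1.2], [-1.5, -1.0]]
back in clamp 0.08514320306020444 -0.000366911087050142 -0.006294932652963325
[ 0.5779 -0.1651  1.5445] res [[-0.0, -0.4], [0.8, -0.6], [0.3, 0.7], [0.9, 0.3], [-0.1, -0.7], [-1.7, -0.9]]
front in clamp 0.055570258414202656 0.0019364835858458026 -0.001490911590789068
```

Call:
move_arm:
  commands:
    - {"hand": 8.7,"travel": [-2.65,-2.69,0],"twist": [0,0,0]}
    - {"hand": 8.7,"travel": [-2.65,-2.69,0],"twist": [0,0,0]}
    - {"hand": 8.7,"travel": [-2.65,-2.69,0],"twist": [0,0,0]}
    - {"hand": 8.7,"travel": [-2.65,-2.69,0],"twist": [0,0,0]}

```text
time: 0.43
position: [0.2216, 0.4778, 0.236]
tool_rot: [0.115, 0.993, -0.0, -0.0]
ft_force: [0.7, -0.3, 0.0]
grip_width: 0.0871
grip_force: 0.0
```

Call:
move_arm:
  commands:
    - {"hand": 8.7,"travel": [-2.65,-2.69,0],"twist": [0,0,0]}
    - {"hand": 8.7,"travel": [-2.65,-2.69,0],"twist": [0,0,0]}
    - {"hand": 8.7,"travel": [-2.65,-2.69,0],"twist": [0,0,0]}
    - {"hand": 8.7,"travel": [-2.65,-2.69,0],"twist": [0,0,0]}

```text
time: 0.77
position: [0.3004, 0.3487, 0.2364]
tool_rot: [0.115, 0.993, -0.0, -0.0]
ft_force: [1.0, 0.6, 0.1]
grip_width: 0.087
grip_force: 0.0
```

Call:
move_arm:
  commands:
    - {"hand": 8.7,"travel": [-2.13,-3.4,0],"twist": [0,0,0]}
    - {"hand": 8.7,"travel": [-2.13,-3.4,0],"twist": [0,0,0]}
    - {"hand": 8.7,"travel": [-2.13,-3.4,0],"twist": [0,0,0]}
    - {"hand": 8.7,"travel": [-2.13,-3.4,0],"twist": [0,0,0]}
    - {"hand": 8.7,"travel": [-2.13,-3.4,0],"twist": [0,0,0]}

```text
time: 1.18
position: [0.3648, 0.1588, 0.2365]
tool_rot: [0.115, 0.993, -0.0, -0.0]
ft_force: [0.6, 0.9, 0.3]
grip_width: 0.087
grip_force: 0.0
```

Call:
move_arm:
  commands:
    - {"hand": 8.7,"travel": [-1.77,-3.69,0],"twist": [0,0,0]}
    - {"hand": 8.7,"travel": [-1.77,-3.69,0],"twist": [0,0,0]}
    - {"hand": 8.7,"travel": [-1.77,-3.69,0],"twist": [0,0,0]}
    - {"hand": 8.7,"travel": [-1.77,-3.69,0],"twist": [0,0,0]}
    - {"hand": 8.7,"travel": [0,0,0],"twist": [0,0,0]}

```text
time: 1.6
position: [0.4034, -0.0063, 0.237]
tool_rot: [0.119, 0.993, -0.002, 0.002]
ft_force: [0.6, 0.2, 0.2]
grip_width: 0.0866
grip_force: 0.0
```

Call:
move_arm:
  commands:
    - {"hand": 8.7,"travel": [-1.68,-2.66,0],"twist": [0,0,0]}
    - {"hand": 8.7,"travel": [-1.68,-2.66,0],"twist": [0,0,0]}
    - {"hand": 8.7,"travel": [-1.68,-2.66,0],"twist": [0,0,0]}
    - {"hand": 8.7,"travel": [-1.68,-2.66,0],"twist": [0,0,0]}
    - {"hand": 8.7,"travel": [0,0,0],"twist": [0,0,0]}

```text
time: 2.02
position: [0.4444, -0.1234, 0.2369]
tool_rot: [0.117, 0.993, -0.002, 0.003]
ft_force: [0.1, 0.0, 0.4]
grip_width: 0.087
grip_force: 0.0
```

```bash
python3 - <<'E'
from h import *
c=grab('wrist','w1');o=robot.get_obs();print(o['position'],R.from_quat(o['tool_rot']).as_matrix().round(4).tolist(),o['q'],c['fov_y'],np.round(c['T_tool_cam'],3).tolist())
for p in ([.4446,-.1251,.11],[.45,-.096,.11],[.438,-.154,.11]):print(w2px(c,p))
E
```

```text
[ 0.44249029 -0.12060234  0.23643533] [[-0.9727, 0.2322, 0.0013], [0.2322, 0.9727, -0.0009], [-0.0015, -0.0006, -1.0]] [-5.10455762e-01  3.04303966e-01  1.83594454e+00 -1.57033657e-04
  9.99783670e-01 -1.84680307e+00] 65.70646984690485 [[0.001, -0.96, -0.281, 0.076], [1.0, 0.001, -0.0, 0.001], [0.0, -0.281, 0.96, -0.149], [0.0, 0.0, 0.0, 1.0]]
[317.61161102 222.52191982]
[356.01198165 220.72239124]
[279.23884923 222.84768456]
```

View pics/w1.png

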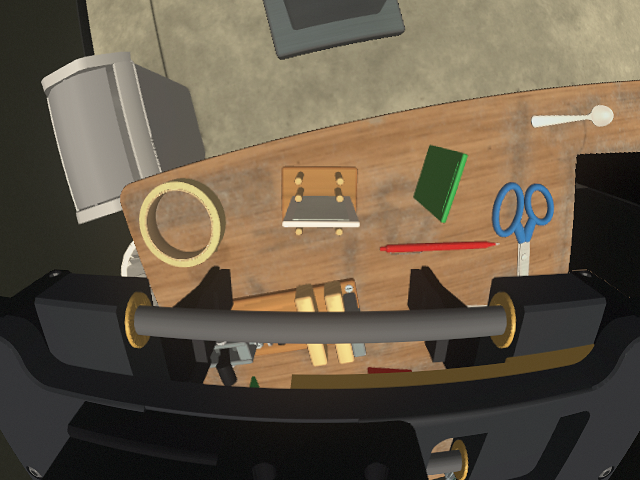

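The panel's top edge runs from (282,223) to (360,224) in the wrist view. Nothing obstructs it, and the dowels are below.

```bash
python3 - <<'E'
from h import *
c=load('w1');im=c['frame'].astype(int)
m=(im.min(2)>200);m[:210]=0;m[240:]=0;m[:,:260]=0;m[:,380:]=0
ys,xs=np.where(m);print(xs.min(),xs.max(),np.polyfit(xs,ys,1), [(ys[xs==x].min(),ys[xs==x].max()) for x in(290,320,350)])
p=np.polyfit(xs,ys,1)
a=px2w(c,xs.min(),np.polyval(p,xs.min()),.11);b=px2w(c,xs.max()+1,np.polyval(p,xs.max()),.11)
print(a,b,(a+b)/2,np.linalg.norm(a-b),np.arctan2(*(b-a)[:2])*-1)
E
```

```text
283 358 [9.28548574e-03 2.21203332e+02] [(np.int64(222), np.int64(226)), (np.int64(222), np.int64(226)), (np.int64(223), np.int64(226))]
[ 0.43944034 -0.1513576   0.11      ] [ 0.4535163  -0.09436515  0.11      ] [ 0.44647832 -0.12286137  0.11      ] 0.05870495593425793 -0.24213382220290697
```

Call:
move_arm:
  commands:
    - {"hand": 8.7,"travel": [0,0,0],"twist": [0,0,0]}
    - {"hand": 8.7,"travel": [0,0,0],"twist": [0,0,0]}

```text
time: 2.23
position: [0.4401, -0.1169, 0.2361]
tool_rot: [0.115, 0.993, 0.001, -0.001]
ft_force: [-0.1, -0.0, -0.4]
grip_width: 0.0873
grip_force: 0.0
```

```bash
python3 - <<'E'
from h import *
print(load('w1')['obs']['position'],load('w1')['obs']['tool_rot'],robot.get_obs()['position'],robot.get_obs()['tool_rot'])
E
```

```text
[ 0.44444817 -0.12338503  0.236884  ] [ 0.1169234   0.99313603 -0.00184736  0.00251504] [ 0.44011072 -0.11690585  0.23612213] [ 1.14862041e-01  9.93380790e-01  5.80330212e-04 -9.90503797e-04]
```

Call:
move_arm:
  commands:
    - {"hand": 8.7,"travel": [0,0,0],"twist": [0,0,0]}
    - {"hand": 8.7,"travel": [0,0,0],"twist": [0,0,0]}
    - {"hand": 8.7,"travel": [0,0,0],"twist": [0,0,0]}

```text
time: 2.48
position: [0.4408, -0.1173, 0.2366]
tool_rot: [0.114, 0.993, 0.0, -0.0]
ft_force: [-0.6, 0.8, -0.0]
grip_width: 0.0867
grip_force: 0.0
```

```bash
python3 - <<'E'
from h import *
c=grab('wrist','w2');o=c['obs'];print(o['position'],R.from_quat(o['tool_rot']).as_matrix().round(4).tolist(),o['joint_velocities'].round(3))
im=c['frame'].astype(int)
m=(im.min(2)>200);m[:200]=0;m[245:]=0;m[:,:260]=0;m[:,385:]=0
ys,xs=np.where(m)
p=np.polyfit(xs,ys,1);print(xs.min(),xs.max(),p)
a=px2w(c,xs.min(),np.polyval(p,xs.min()),.11);b=px2w(c,xs.max()+1,np.polyval(p,xs.max()),.11)
print(a,b,(a+b)/2,np.linalg.norm(a-b),np.arctan2(*(b-a)[:2])*-1)
E
```

```text
[ 0.44084718 -0.11732689  0.23662793] [[-0.9738, 0.2274, -0.0001], [0.2274, 0.9738, 0.0001], [0.0002, 0.0001, -1.0]] [-0.005  0.002 -0.006 -0.002 -0.     0.   ]
276 351 [9.65486991e-03 2.28268104e+02]
[ 0.43958283 -0.15150566  0.11      ] [ 0.45351641 -0.09418388  0.11      ] [ 0.44654962 -0.12284477  0.11      ] 0.058990937173824066 -0.23845180057555732
```

Call:
move_arm:
  commands:
    - {"hand": 8.7,"travel": [-0.65,-0.49,2.0],"twist": [0,0,0.4]}
    - {"hand": 8.7,"travel": [0,0,3.2],"twist": [0,0,0]}
    - {"hand": 8.7,"travel": [0,0,3.2],"twist": [0,0,0]}
    - {"hand": 8.7,"travel": [0,0,3.2],"twist": [0,0,0]}
    - {"hand": 8.7,"travel": [0,0,3.1],"twist": [0,0,0]}

```text
time: 2.95
position: [0.4466, -0.1244, 0.0886]
tool_rot: [0.118, 0.993, -0.0, 0.001]
ft_force: [0.7, 1.0, 0.8]
grip_width: 0.0871
grip_force: 0.0
```

Call:
move_arm:
  commands:
    - {"hand": 8.7,"travel": [0,0,0],"twist": [0,0,0]}
    - {"hand": 8.7,"travel": [0,0,0],"twist": [0,0,0]}
    - {"hand": 8.7,"travel": [0,0,0],"twist": [0,0,0]}
    - {"hand": 7.0,"travel": [0,0,0],"twist": [0,0,0]}
    - {"hand": 7.0,"travel": [0,0,0],"twist": [0,0,0]}
  force: 12

```text
time: 3.37
position: [0.4476, -0.1251, 0.0915]
tool_rot: [0.119, 0.993, -0.001, 0.002]
ft_force: [0.3, -0.6, -0.3]
grip_width: 0.08
grip_force: 0.0
```

```bash
python3 - <<'E'
from h import *
c=grab('wrist','w3');print(c['obs']['position'],c['obs']['grip_width'])
crop('w3',170,120,470,345,2.6,'w3c')
E
```

```text
[ 0.44755131 -0.12510347  0.09153027] 0.07999891366801204
```

View pics/w3c.png

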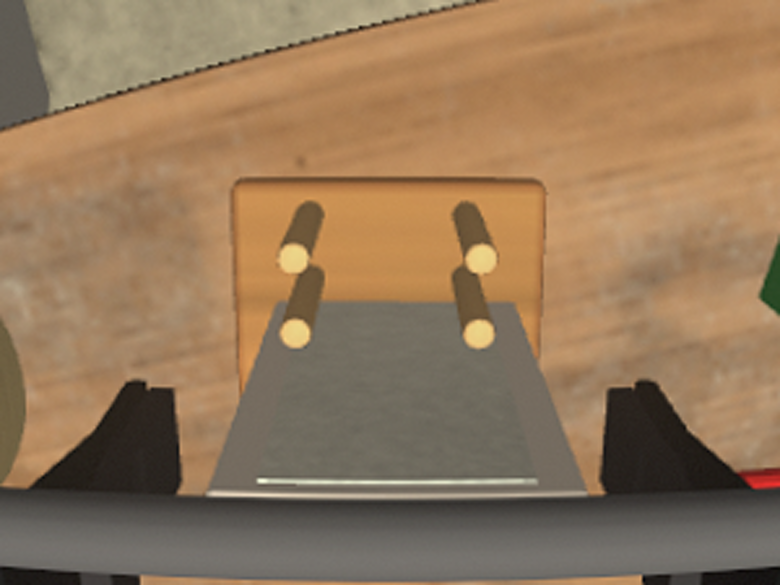

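Panel is centred between the fingers (edges 207 and 586, finger inner faces 180 and 603 in the crop). Closing.

Call:
move_arm:
  commands:
    - {"hand": 5.6,"travel": [0,0,0],"twist": [0,0,0]}
    - {"hand": 5.6,"travel": [0,0,0],"twist": [0,0,0]}
    - {"hand": 5.6,"travel": [0,0,0],"twist": [0,0,0]}
    - {"hand": 5.6,"travel": [0,0,0],"twist": [0,0,0]}
    - {"hand": 5.6,"travel": [0,0,0],"twist": [0,0,0]}
  force: 15

```text
time: 3.83
position: [0.4467, -0.1246, 0.09]
tool_rot: [0.119, 0.993, -0.0, 0.001]
ft_force: [-0.2, 0.5, 5.5]
grip_width: 0.0597
grip_force: 15.0
```

Call:
move_arm:
  commands:
    - {"hand": 5.6,"travel": [0,0,0],"twist": [0,0,0]}
    - {"hand": 5.6,"travel": [0,0,0],"twist": [0,0,0]}

```text
time: 4.0
position: [0.4467, -0.1246, 0.09]
tool_rot: [0.119, 0.993, -0.0, 0.001]
ft_force: [0.2, 0.9, 6.7]
grip_width: 0.0598
grip_force: 15.0
```

Call:
move_arm:
  commands:
    - {"hand": 5.6,"travel": [0,0,-1.0],"twist": [0,0,0]}
    - {"hand": 5.6,"travel": [0,0,-2.0],"twist": [0,0,0]}
    - {"hand": 5.6,"travel": [0,0,-3.0],"twist": [0,0,0]}
    - {"hand": 5.6,"travel": [0,0,-2.0],"twist": [0,0,0]}
    - {"hand": 5.6,"travel": [0,0,-1.0],"twist": [0,0,0]}

```text
time: 4.42
position: [0.4472, -0.125, 0.1816]
tool_rot: [0.119, 0.993, -0.001, 0.002]
ft_force: [0.1, -0.6, -0.4]
grip_width: 0.0598
grip_force: 15.0
```

Call:
move_arm:
  commands:
    - {"hand": 5.6,"travel": [0,0,0],"twist": [0,0,0]}
    - {"hand": 5.6,"travel": [0,0,0],"twist": [0,0,0]}
    - {"hand": 5.6,"travel": [0,0,0],"twist": [0,0,0]}

```text
time: 4.67
position: [0.4456, -0.1242, 0.1787]
tool_rot: [0.119, 0.993, 0.0, -0.001]
ft_force: [0.1, 0.4, -0.8]
grip_width: 0.0598
grip_force: 15.0
```

```bash
python3 - <<'E'
from h import *
c=grab('scene','s3');print(c['obs']['position'],c['obs']['tool_rot'])
crop('s3',270,200,470,370,4,'s3c');im=cv2.imread('pics/s3c.png');cv2.imwrite('pics/s3c.png',im[:600,:800])
E
```

```text
[ 0.44556765 -0.12417024  0.17866191] [ 1.18660784e-01  9.92934317e-01  3.70030072e-04 -9.60933387e-04]
```

View pics/s3c.png

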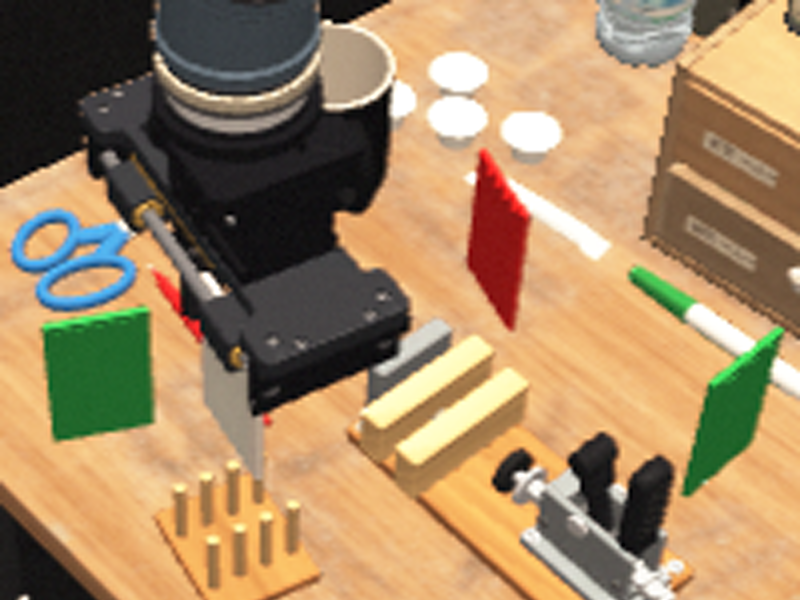

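Panel is lifted and hangs straight; nothing else moved. Turn, then go over the gap.

Call:
move_arm:
  commands:
    - {"hand": 5.6,"travel": [0,0,0],"twist": [0,0,4]}
    - {"hand": 5.6,"travel": [0,0,0],"twist": [0,0,7]}
    - {"hand": 5.6,"travel": [0,0,0],"twist": [0,0,7]}
    - {"hand": 5.6,"travel": [0,0,0],"twist": [0,0,7]}
    - {"hand": 5.6,"travel": [0,0,0],"twist": [0,0,7]}

```text
time: 5.13
position: [0.4456, -0.1242, 0.1782]
tool_rot: [0.391, 0.921, 0.0, -0.002]
ft_force: [-0.0, -0.3, 0.7]
grip_width: 0.0598
grip_force: 15.0
```

Call:
move_arm:
  commands:
    - {"hand": 5.6,"travel": [0,0,0],"twist": [0,0,7]}
    - {"hand": 5.6,"travel": [0,0,0],"twist": [0,0,7]}
    - {"hand": 5.6,"travel": [0,0,0],"twist": [0,0,7]}
    - {"hand": 5.6,"travel": [0,0,0],"twist": [0,0,7]}
    - {"hand": 5.6,"travel": [0,0,0],"twist": [0,0,7]}

```text
time: 5.55
position: [0.4456, -0.1242, 0.1782]
tool_rot: [0.649, 0.761, -0.0, -0.001]
ft_force: [0.5, -0.7, -0.5]
grip_width: 0.0598
grip_force: 15.0
```

Call:
move_arm:
  commands:
    - {"hand": 5.6,"travel": [0,0,0],"twist": [0,0,7]}
    - {"hand": 5.6,"travel": [0,0,0],"twist": [0,0,3.9]}
    - {"hand": 5.6,"travel": [0,0,0],"twist": [0,0,0]}
    - {"hand": 5.6,"travel": [0,0,0],"twist": [0,0,0]}

```text
time: 5.88
position: [0.4458, -0.1242, 0.1786]
tool_rot: [0.716, 0.698, -0.0, -0.001]
ft_force: [-0.2, -0.6, -0.3]
grip_width: 0.0596
grip_force: 15.0
```

Call:
move_arm:
  commands:
    - {"hand": 5.6,"travel": [-0.3,1.9,0],"twist": [0,0,0]}
    - {"hand": 5.6,"travel": [-0.6,3.3,0],"twist": [0,0,0]}
    - {"hand": 5.6,"travel": [-0.6,3.3,0],"twist": [0,0,0]}
    - {"hand": 5.6,"travel": [-0.5,3.2,0],"twist": [0,0,0]}
    - {"hand": 5.6,"travel": [-0.2,1.8,0],"twist": [0,0,0]}

```text
time: 6.3
position: [0.5843, -0.1513, 0.1792]
tool_rot: [0.716, 0.698, 0.001, 0.002]
ft_force: [0.0, -0.7, -1.1]
grip_width: 0.0597
grip_force: 15.0
```

Call:
move_arm:
  commands:
    - {"hand": 5.6,"travel": [0,0,0],"twist": [0,0,0]}
    - {"hand": 5.6,"travel": [0,0,0],"twist": [0,0,0]}
    - {"hand": 5.6,"travel": [0,0,0],"twist": [0,0,0]}
    - {"hand": 5.6,"travel": [0,0,0],"twist": [0,0,0]}
    - {"hand": 5.6,"travel": [0,0,0],"twist": [0,0,0]}

```text
time: 6.72
position: [0.5793, -0.1497, 0.1794]
tool_rot: [0.716, 0.698, -0.0, -0.001]
ft_force: [-0.2, -0.1, -0.5]
grip_width: 0.0599
grip_force: 15.0
```

```bash
python3 - <<'E'
from h import *
c=grab('wrist','w4');o=c['obs'];print(o['position'],R.from_quat(o['tool_rot']).as_matrix().round(4).tolist(),o['joint_velocities'].round(3),o['q'].round(3),o['grip_width'],o['grip_force'])
crop('w4',170,100,470,325,2.6,'w4c')
E
```

```text
[ 0.57926358 -0.14968059  0.1793982 ] [[0.0264, 0.9996, -0.0016], [0.9997, -0.0264, 0.0006], [0.0006, -0.0016, -1.0]] [-0.    -0.002 -0.01  -0.002 -0.002  0.001] [-0.439  0.561  1.556 -0.     1.026 -0.413] 0.059941274004056404 14.999893662461545
```

View pics/w4c.png

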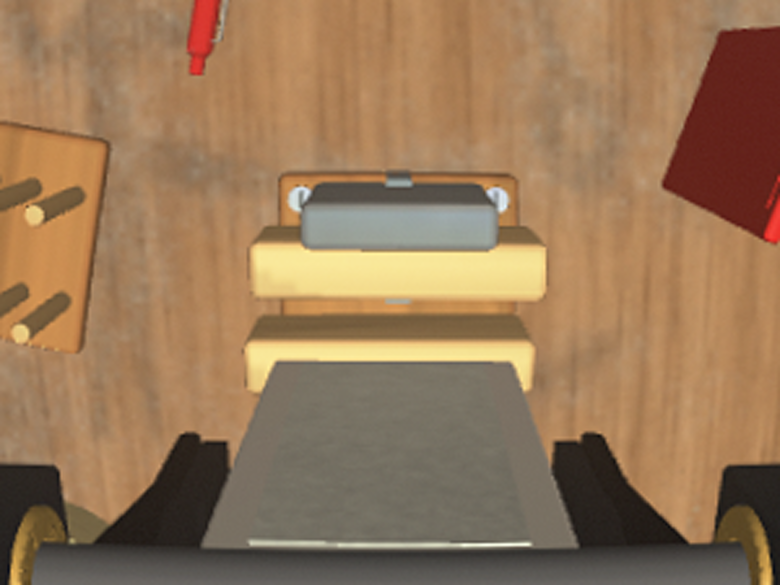

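Panel bottom edge at crop (275..513, 362). Gap edges: back half's front top edge at v≈299, front half's rear top edge at v≈341.

```bash
python3 - <<'E'
from h import *
c=load('w4');cl=np.array([.5785,-.2207]);th=1.546
def P(u,v,z):
    p=px2w(c,170+u/2.6,100+v/2.6,z);d=p[:2]-cl;return np.round([*p[:2],np.cos(th)*d[0]+np.sin(th)*d[1],-np.sin(th)*d[0]+np.cos(th)*d[1]],4)
for n,u,v,z in [('backL',252,298,.047),('backR',546,299,.047),('frontL',246,343,.047),('frontR',532,340,.047),('backrearL',254,246,.047),('backrearR',544,246,.047),('frontfL',247,391,.047),('frontfR',530,391,.047),('panL',275,362,.0994),('panR',513,362,.0994),('boardL',280,173,.012),('boardR',517,175,.012),('jawL',303,246,.062),('jawR',497,250,.062)]:print(n,P(u,v,z))
E
```

```text
backL [ 0.5392 -0.1419  0.0778  0.0412]
backR [ 0.628  -0.1445  0.0774 -0.0476]
frontL [ 0.5364 -0.1561  0.0636  0.0437]
frontR [ 0.6239 -0.1573  0.0645 -0.0438]
backrearL [ 0.5408 -0.126   0.0938  0.0401]
backrearR [ 0.6272 -0.1281  0.0938 -0.0464]
frontfL [ 0.5357 -0.1716  0.048   0.0441]
frontfR [ 0.6236 -0.1738  0.048  -0.0439]
panL [ 0.5521 -0.1456  0.0744  0.0282]
panR [ 0.6116 -0.1471  0.0744 -0.0313]
boardL [ 0.5455 -0.1084  0.1115  0.0358]
boardR [ 0.6235 -0.1109  0.1108 -0.0423]
jawL [ 0.5569 -0.1236  0.0965  0.024 ]
jawR [ 0.6115 -0.1261  0.0954 -0.0306]
```

Panel centre is 71.4 mm along the clamp and gap centre is 70.8 mm (gap 13.5 mm), so lower it.

Call:
move_arm:
  commands:
    - {"hand": 5.6,"travel": [-0.06,0,1.2],"twist": [0,0,0]}
    - {"hand": 5.6,"travel": [0,0,2],"twist": [0,0,0]}
    - {"hand": 5.6,"travel": [0,0,1.0],"twist": [0,0,0]}
    - {"hand": 5.6,"travel": [0,0,0.4],"twist": [0,0,0]}
    - {"hand": 5.6,"travel": [0,0,0],"twist": [0,0,0]}

```text
time: 7.18
position: [0.5797, -0.1504, 0.1325]
tool_rot: [0.716, 0.698, -0.0, -0.001]
ft_force: [0.6, 1.0, -0.0]
grip_width: 0.06
grip_force: 15.0
```

Call:
move_arm:
  commands:
    - {"hand": 5.6,"travel": [0,0,0],"twist": [0,0,0]}
    - {"hand": 5.6,"travel": [0,0,0],"twist": [0,0,0]}
    - {"hand": 5.6,"travel": [0,0,0.7],"twist": [0,0,0]}
    - {"hand": 5.6,"travel": [0,0,0.7],"twist": [0,0,0]}
    - {"hand": 5.6,"travel": [0,0,0.7],"twist": [0,0,0]}

```text
time: 7.6
position: [0.5808, -0.1507, 0.1123]
tool_rot: [0.716, 0.698, 0.0, 0.0]
ft_force: [0.5, 0.7, -1.1]
grip_width: 0.0599
grip_force: 15.0
```

Call:
move_arm:
  commands:
    - {"hand": 5.6,"travel": [0,0,0.7],"twist": [0,0,0]}
    - {"hand": 5.6,"travel": [0,0,0.6],"twist": [0,0,0]}
    - {"hand": 5.6,"travel": [0,0,0.3],"twist": [0,0,0]}
    - {"hand": 5.6,"travel": [0,0,0],"twist": [0,0,0]}
    - {"hand": 5.6,"travel": [0,0,0],"twist": [0,0,0]}

```text
time: 8.02
position: [0.5806, -0.1507, 0.0962]
tool_rot: [0.716, 0.698, -0.0, -0.0]
ft_force: [-0.3, 0.9, -0.8]
grip_width: 0.0596
grip_force: 15.0
```

```bash
python3 - <<'E'
from h import *
c=grab('wrist','w5');o=c['obs'];print(o['position'],o['tool_rot'],o['ft_force'])
crop('w5',170,100,470,325,2.6,'w5c')
E
```

```text
[ 0.58056737 -0.15065638  0.096192  ] [ 7.16444274e-01  6.97644253e-01 -1.10233502e-04 -2.94822804e-04] [-0.28946065  0.87076024 -0.82745786]
```

View pics/w5c.png

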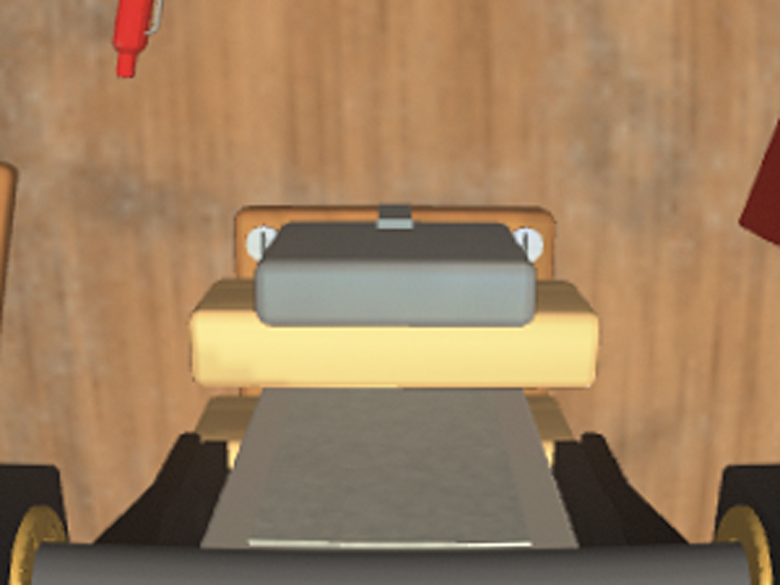

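The panel's foot is in the gap, behind the back half's front edge at crop v≈388. Lower the last 4 mm.

Call:
move_arm:
  commands:
    - {"hand": 5.6,"travel": [0,0,0.2],"twist": [0,0,0]}
    - {"hand": 5.6,"travel": [0,0,0.15],"twist": [0,0,0]}
    - {"hand": 5.6,"travel": [0,0,0],"twist": [0,0,0]}
    - {"hand": 5.6,"travel": [0,0,0],"twist": [0,0,0]}
    - {"hand": 5.6,"travel": [0,0,0],"twist": [0,0,0]}

```text
time: 8.48
position: [0.5807, -0.1507, 0.0931]
tool_rot: [0.716, 0.698, 0.0, 0.0]
ft_force: [-0.3, -0.2, -0.5]
grip_width: 0.0597
grip_force: 15.0
```

Call:
move_arm:
  commands:
    - {"hand": 5.6,"travel": [0,0,0.05],"twist": [0,0,0]}
    - {"hand": 5.6,"travel": [0,0,0],"twist": [0,0,0]}
    - {"hand": 5.6,"travel": [0,0,0],"twist": [0,0,0]}

```text
time: 8.73
position: [0.5807, -0.1507, 0.0926]
tool_rot: [0.716, 0.698, -0.0, -0.0]
ft_force: [-0.9, 0.3, -0.9]
grip_width: 0.0593
grip_force: 15.0
```

Call:
move_arm:
  commands:
    - {"hand": 5.6,"travel": [0,0,0.05],"twist": [0,0,0]}
    - {"hand": 5.6,"travel": [0,0,0],"twist": [0,0,0]}
    - {"hand": 7.0,"travel": [0,0,0],"twist": [0,0,0]}
    - {"hand": 8.7,"travel": [0,0,0],"twist": [0,0,0]}
    - {"hand": 8.7,"travel": [0,0,0],"twist": [0,0,0]}

```text
time: 9.15
position: [0.5807, -0.1507, 0.0921]
tool_rot: [0.716, 0.698, 0.0, 0.0]
ft_force: [-0.6, -0.7, -0.8]
grip_width: 0.0726
grip_force: 0.0
```

Call:
move_arm:
  commands:
    - {"hand": 8.7,"travel": [0,0,0],"twist": [0,0,0]}
    - {"hand": 8.7,"travel": [0,0,0],"twist": [0,0,0]}
    - {"hand": 8.7,"travel": [0,0,-1],"twist": [0,0,0]}
    - {"hand": 8.7,"travel": [0,0,-2],"twist": [0,0,0]}
    - {"hand": 8.7,"travel": [0,0,-4],"twist": [0,0,0]}

```text
time: 9.57
position: [0.5777, -0.1495, 0.1592]
tool_rot: [0.717, 0.698, -0.002, -0.005]
ft_force: [0.5, -0.0, -0.3]
grip_width: 0.0869
grip_force: 0.0
```

Call:
move_arm:
  commands:
    - {"hand": 8.7,"travel": [0,0,-4],"twist": [0,0,0]}
    - {"hand": 8.7,"travel": [0,0,-4],"twist": [0,0,0]}
    - {"hand": 8.7,"travel": [0,0,0],"twist": [0,0,0]}
    - {"hand": 8.7,"travel": [0,0,0],"twist": [0,0,0]}

```text
time: 9.9
position: [0.5824, -0.1514, 0.2461]
tool_rot: [0.716, 0.698, 0.001, 0.004]
ft_force: [-0.9, 0.3, -0.9]
grip_width: 0.087
grip_force: 0.0
```

```bash
python3 - <<'E'
from h import *
c=grab('top','t6');s=grab('scene','s6');w=grab('wrist','w6');print(w['obs']['position'],w['obs']['tool_rot'],w['obs']['q'].round(2))
a=cv2.imread('pics/s6.png')[230:370,340:480];b=cv2.imread('pics/w6.png')[120:420,180:480]
cv2.imwrite('pics/m6.png',np.hstack([cv2.resize(a,(400,400),interpolation=2),cv2.resize(b,(400,400),interpolation=2)]))
E
```

```text
[ 0.57992863 -0.15035027  0.2419328 ] [ 7.16436143e-01  6.97652506e-01 -1.78989452e-04 -4.49325598e-04] [-0.44  0.49  1.49 -0.    1.16 -0.41]
```

View pics/m6.png

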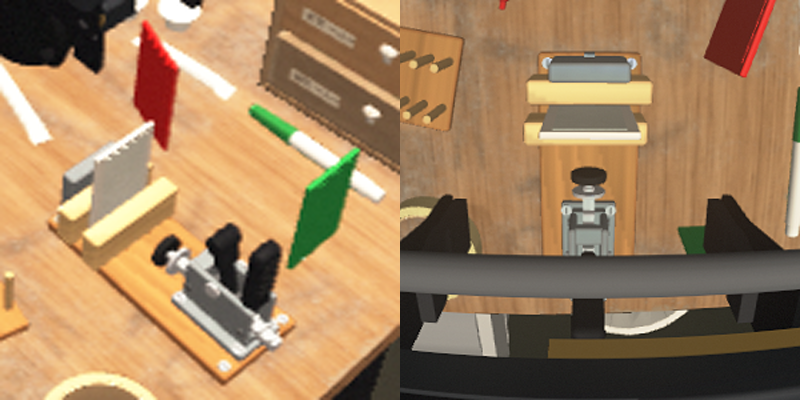

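The panel stands between the halves, slightly leaning against the front one, and the gap and clamp are undisturbed. Now turn 90° and go over the trigger.

Call:
move_arm:
  commands:
    - {"hand": 8.7,"travel": [0,0,0],"twist": [0,0,6]}
    - {"hand": 8.7,"travel": [0,0,0],"twist": [0,0,7]}
    - {"hand": 8.7,"travel": [0,0,0],"twist": [0,0,7]}
    - {"hand": 8.7,"travel": [0,0,0],"twist": [0,0,7]}
    - {"hand": 8.7,"travel": [0,0,0],"twist": [0,0,7]}

```text
time: 10.47
position: [0.5794, -0.1502, 0.2397]
tool_rot: [0.891, 0.455, -0.002, -0.002]
ft_force: [-0.5, 0.0, 0.2]
grip_width: 0.087
grip_force: 0.0
```

Call:
move_arm:
  commands:
    - {"hand": 8.7,"travel": [0,0,0],"twist": [0,0,7]}
    - {"hand": 8.7,"travel": [0,0,0],"twist": [0,0,7]}
    - {"hand": 8.7,"travel": [0,0,0],"twist": [0,0,7]}
    - {"hand": 8.7,"travel": [0,0,0],"twist": [0,0,7]}
    - {"hand": 8.7,"travel": [0,0,0],"twist": [0,0,7]}

```text
time: 10.88
position: [0.5794, -0.1502, 0.2396]
tool_rot: [0.986, 0.166, -0.002, -0.001]
ft_force: [0.5, -0.3, 0.9]
grip_width: 0.0871
grip_force: 0.0
```

Call:
move_arm:
  commands:
    - {"hand": 8.7,"travel": [0,0,0],"twist": [0,0,7]}
    - {"hand": 8.7,"travel": [0,0,0],"twist": [0,0,7]}
    - {"hand": 8.7,"travel": [0,0,0],"twist": [0,0,7]}
    - {"hand": 8.7,"travel": [0,0,0],"twist": [0,0,0]}
    - {"hand": 8.7,"travel": [0,0,0],"twist": [0,0,0]}

```text
time: 11.3
position: [0.5798, -0.1503, 0.2403]
tool_rot: [1.0, -0.012, -0.002, -0.001]
ft_force: [-0.5, -0.2, -0.1]
grip_width: 0.0873
grip_force: 0.0
```

Call:
move_arm:
  commands:
    - {"hand": 8.7,"travel": [0,2.0,0],"twist": [0,0,0]}
    - {"hand": 8.7,"travel": [0.1,3.0,0],"twist": [0,0,0]}
    - {"hand": 8.7,"travel": [0.1,3.0,1],"twist": [0,0,0]}
    - {"hand": 8.7,"travel": [0.1,2.5,2],"twist": [0,0,0]}
    - {"hand": 8.7,"travel": [0,1.4,2],"twist": [0,0,0]}

```text
time: 11.72
position: [0.581, -0.2731, 0.1916]
tool_rot: [1.0, -0.013, 0.001, 0.001]
ft_force: [0.9, -0.4, -0.1]
grip_width: 0.0873
grip_force: 0.0
```

Call:
move_arm:
  commands:
    - {"hand": 8.7,"travel": [0,0,1],"twist": [0,0,0]}
    - {"hand": 8.7,"travel": [0,0,0],"twist": [0,0,0]}
    - {"hand": 8.7,"travel": [0,0,0],"twist": [0,0,0]}
    - {"hand": 8.7,"travel": [0,0,0],"twist": [0,0,0]}
    - {"hand": 8.7,"travel": [0,0,0],"twist": [0,0,0]}

```text
time: 12.13
position: [0.5813, -0.2688, 0.1834]
tool_rot: [1.0, -0.012, 0.001, 0.0]
ft_force: [-0.1, 0.2, 0.1]
grip_width: 0.0871
grip_force: 0.0
```

```bash
python3 - <<'E'
from h import *
w=grab('wrist','w7');t=grab('top','t7');o=w['obs'];print(o['position'],o['q'].round(2),R.from_quat(o['tool_rot']).as_matrix().round(3).tolist())
# project known grip/trigger points into wrist view; list dark columns along the predicted rows
th=1.546
for cx,cy,z in [(-.074,0,.12),(-.060,0,.12),(-.06,.012,.12),(-.06,-.012,.12),(-.074,.012,.12),(-.023,0,.095),(-.076,.015,.062),(-.012,.015,.062),(-.076,-.015,.062),(-.012,-.015,.062)]:
    p=[.5785+np.cos(th)*cx-np.sin(th)*cy,-.2207+np.sin(th)*cx+np.cos(th)*cy,z];print(cx,cy,z,w2px(w,p).round(1))
im=cv2.cvtColor(w['frame'],cv2.COLOR_RGB2GRAY)[150:420:6,180:460:5]
for r in im:print(''.join('#@%*+=-. '[min(8,int(v)//26)] for v in r))
E
```

```text
[ 0.58128712 -0.2688295   0.1833604 ] [-0.61  0.61  1.44  0.    1.09  0.99] [[1.0, -0.025, 0.002], [-0.025, -1.0, -0.001], [0.002, 0.001, -1.0]]
-0.074 0 0.12 [362.1 261.1]
-0.06 0 0.12 [339.4 261.2]
-0.06 0.012 0.12 [339.  279.1]
-0.06 -0.012 0.12 [339.8 242.7]
-0.074 0.012 0.12 [361.4 279. ]
-0.023 0 0.095 [282.9 247.8]
-0.076 0.015 0.062 [355.9 252.2]
-0.012 0.015 0.062 [273.3 252.1]
-0.076 -0.015 0.062 [357.  214.6]
-0.012 -0.015 0.062 [271.9 214.5]
=============================================== -* - ==+
=========++===========================+========    ==+==
========+++==================================+==========
=========++===================+======+==========+=====+=
*++****=============================+==========  -==--==
*   .**--------=============-----=+.+==========  -==----
+   .**=============================+===========     =--
*   .**=============+****+++******+++==========---      
+   .**============+=.------------+-+==========--=---.  
*    **=====++==-===***%%%%%%%%%*%%-=================---
*.   **=====@@=-*===*****...*******%===========++++++===
*.   **=---+%@-
[... 1222 characters left out ...]
**+++-==-%@@%%##
###%%@@+======+++==+== ==++=++=++++===..=+++=.==-+@@%%##
###%%%@====+++=====+=  %=+==+=+=+++++*-.+++++.==-+#%%@##
###@%%=====++++++++++. *%+++==++=+=+**..=+=++-==.+=%%###
###@**==+==+++++++=+=+ .**+++++++++*** .+=++++==.+===###
###.*+++++++=+====+=+=. +***%***%***+  ==++++***********
##+**=========+========*********************************
@@@@@@%%%%**+++========**************************%%@@@@@
@@@@@@@@@@@@@@@@@@@@@@@@@@@@@@@@@@@@@@@@@@@@@@@@@@@@@@@@
@@@@@@@@@@@@@@@@@@@@@@@@@@@@@@@@@@@@@@@@@@@@@@@@@@@@@@@@
@@@@@@@@@@@@@@@@@@@@@@@@@@@@@@@@@@@@@@@@@@@@@@@@@@@@@@@@
@@@@@@@@@@@@@@@@@@@@@@@@@@@@@@@@@@@@@@@@@@@@@@@@@@@@@@@@
#@%%%%%@@@@@@@@@@@@@@@@@@@@@@@@@@@@@@@@@@@@@@@@@@@@@@@@@
```

Call:
move_arm:
  commands:
    - {"hand": 8.7,"travel": [0,0,1.5],"twist": [0,0,0]}
    - {"hand": 8.7,"travel": [0,0,2.5],"twist": [0,0,0]}
    - {"hand": 8.7,"travel": [0,0,2.5],"twist": [0,0,0]}
    - {"hand": 8.7,"travel": [0,0,1.8],"twist": [0,0,0]}
    - {"hand": 8.7,"travel": [0,0,1.0],"twist": [0,0,0]}

```text
time: 12.65
position: [0.5798, -0.2686, 0.0875]
tool_rot: [1.0, -0.013, -0.001, -0.001]
ft_force: [0.1, 0.2, -0.0]
grip_width: 0.087
grip_force: 0.0
```

Call:
move_arm:
  commands:
    - {"hand": 7.0,"travel": [0,0,0],"twist": [0,0,0]}
    - {"hand": 7.0,"travel": [0,0,0],"twist": [0,0,0]}
    - {"hand": 6.0,"travel": [0,0,0],"twist": [0,0,0]}
    - {"hand": 6.0,"travel": [0,0,0],"twist": [0,0,0]}
    - {"hand": 5.6,"travel": [0,0,0],"twist": [0,0,0]}

```text
time: 13.07
position: [0.5813, -0.2703, 0.0905]
tool_rot: [1.0, -0.013, 0.001, 0.001]
ft_force: [-0.3, -0.1, 1.1]
grip_width: 0.0623
grip_force: 0.0
```

Call:
move_arm:
  commands:
    - {"hand": 5.4,"travel": [0,0,0],"twist": [0,0,0]}
    - {"hand": 5.4,"travel": [0,0,0],"twist": [0,0,0]}
    - {"hand": 5.4,"travel": [0,0,0],"twist": [0,0,0]}

```text
time: 13.32
position: [0.5806, -0.2699, 0.0894]
tool_rot: [1.0, -0.013, 0.0, 0.0]
ft_force: [-0.6, -0.4, -0.2]
grip_width: 0.0547
grip_force: 0.0
```

Call:
move_arm:
  commands:
    - {"hand": 5.2,"travel": [0,0,0],"twist": [0,0,0]}
    - {"hand": 5.2,"travel": [0,0,0],"twist": [0,0,0]}
    - {"hand": 5.2,"travel": [0,0,0],"twist": [0,0,0]}
  force: 20

```text
time: 13.57
position: [0.5805, -0.2698, 0.089]
tool_rot: [1.0, -0.013, -0.0, 0.0]
ft_force: [0.3, -0.1, -0.4]
grip_width: 0.052
grip_force: 0.2
```

Call:
move_arm:
  commands:
    - {"hand": 4.9,"travel": [0,0.1,0],"twist": [0,0,0]}
    - {"hand": 4.9,"travel": [0,0,0],"twist": [0,0,0]}
    - {"hand": 4.9,"travel": [0,0,0],"twist": [0,0,0]}

```text
time: 13.82
position: [0.5805, -0.2712, 0.089]
tool_rot: [1.0, -0.013, 0.0, 0.0]
ft_force: [0.5, -1.4, -0.7]
grip_width: 0.0494
grip_force: 6.1
```

Call:
move_arm:
  commands:
    - {"hand": 4.6,"travel": [0,0.15,0],"twist": [0,0,0]}
    - {"hand": 4.6,"travel": [0,0,0],"twist": [0,0,0]}
    - {"hand": 4.6,"travel": [0,0,0],"twist": [0,0,0]}

```text
time: 14.07
position: [0.5804, -0.2726, 0.089]
tool_rot: [1.0, -0.013, 0.0, 0.0]
ft_force: [0.1, -2.5, 0.2]
grip_width: 0.0463
grip_force: 7.2
```

Both fingers are in contact and the trigger is moving. Finish the first full squeeze.

Call:
move_arm:
  commands:
    - {"hand": 4.3,"travel": [0,0.17,0],"twist": [0,0,0]}
    - {"hand": 4.0,"travel": [0,0.15,0],"twist": [0,0,0]}
    - {"hand": 3.7,"travel": [0,0.15,0],"twist": [0,0,0]}
    - {"hand": 3.4,"travel": [0,0.15,0],"twist": [0,0,0]}
    - {"hand": 3.25,"travel": [0,0.1,0],"twist": [0,0,0]}

```text
time: 14.48
position: [0.5802, -0.2786, 0.0892]
tool_rot: [1.0, -0.013, -0.0, -0.001]
ft_force: [1.5, 4.8, 3.7]
grip_width: 0.0345
grip_force: 9.9
```

Call:
move_arm:
  commands:
    - {"hand": 3.25,"travel": [0,0,0],"twist": [0,0,0]}
    - {"hand": 3.25,"travel": [0,0,0],"twist": [0,0,0]}
    - {"hand": 3.25,"travel": [0,0,0],"twist": [0,0,0]}

```text
time: 14.73
position: [0.5802, -0.2791, 0.0892]
tool_rot: [1.0, -0.013, -0.0, -0.0]
ft_force: [0.8, 4.0, 3.8]
grip_width: 0.0339
grip_force: 20.0
```

```bash
cat > pad.py <<'E'
import sys
from h import *
# pad visible in scene camera: compare the row profile along the clamp axis near the pad (dark blob ahead of the bar)
f=sys.argv[1];s=grab('scene',f);s0=load('scene')
th=1.546
def W(cx,cy,z): return [.5785+np.cos(th)*cx-np.sin(th)*cy,-.2207+np.sin(th)*cx+np.cos(th)*cy,z]
for n,c in(('start',s0),(f,s)):
    a=[w2px(c,W(x/1000,-.003,.042)) for x in range(0,64,1)]
    g=cv2.cvtColor(c['frame'],cv2.COLOR_RGB2GRAY).astype(np.float32)
    m=np.array(a,np.float32)
    for k in(0,):
        v=cv2.remap(g,m[:,0].reshape(1,-1),m[:,1].reshape(1,-1)+k,1)[0]
        print(n,np.round(v).astype(int).tolist())
print(robot.get_obs()['grip_width'],robot.get_obs()['grip_force'])
E
python3 pad.py s8
```

```text
start [126, 128, 160, 202, 233, 228, 177, 124, 72, 48, 31, 22, 22, 26, 32, 39, 45, 50, 53, 61, 91, 132, 167, 186, 189, 190, 191, 191, 191, 191, 190, 187, 182, 169, 152, 140, 135, 132, 129, 126, 125, 124, 125, 126, 127, 130, 145, 171, 206, 224, 236, 244, 245, 245, 246, 246, 246, 247, 248, 248, 248, 248, 248, 245]
s8 [193, 188, 188, 188, 173, 156, 150, 140, 125, 128, 135, 148, 187, 216, 218, 175, 118, 72, 49, 34, 24, 24, 25, 31, 39, 45, 48, 57, 74, 103, 139, 165, 176, 168, 152, 140, 135, 132, 130, 128, 126, 125, 125, 126, 126, 129, 145, 171, 205, 224, 237, 244, 245, 245, 246, 246, 247, 247, 248, 248, 248, 248, 248, 246]
0.03333986087627674 19.9980054970365
```

Call:
move_arm:
  commands:
    - {"hand": 3.7,"travel": [0,-0.2,0],"twist": [0,0,0]}
    - {"hand": 4.1,"travel": [0,-0.2,0],"twist": [0,0,0]}
    - {"hand": 4.5,"travel": [0,-0.2,0],"twist": [0,0,0]}
    - {"hand": 4.9,"travel": [0,-0.2,0],"twist": [0,0,0]}
    - {"hand": 5.4,"travel": [0,-0.1,0],"twist": [0,0,0]}

```text
time: 15.2
position: [0.5806, -0.2712, 0.089]
tool_rot: [1.0, -0.013, 0.0, 0.001]
ft_force: [-0.7, -1.2, 0.4]
grip_width: 0.0495
grip_force: 0.8
```

Call:
move_arm:
  commands:
    - {"hand": 5.4,"travel": [0,0,0],"twist": [0,0,0]}
    - {"hand": 5.4,"travel": [0,0,0],"twist": [0,0,0]}
    - {"hand": 5.4,"travel": [0,0,0],"twist": [0,0,0]}

```text
time: 15.45
position: [0.5805, -0.27, 0.0888]
tool_rot: [1.0, -0.013, -0.0, -0.0]
ft_force: [0.2, -0.2, -0.5]
grip_width: 0.0533
grip_force: 0.0
```

```bash
python3 pad.py s9|tail -2
```

```text
s9 [192, 189, 186, 180, 158, 138, 140, 136, 127, 146, 179, 223, 229, 199, 154, 102, 60, 30, 26, 25, 26, 30, 36, 43, 47, 50, 52, 77, 113, 161, 185, 186, 183, 170, 152, 140, 135, 132, 129, 127, 126, 125, 125, 124, 124, 128, 144, 171, 206, 225, 236, 244, 245, 245, 246, 246, 247, 247, 247, 248, 248, 248, 248, 246]
0.05389133287142544 0.0
```

Call:
move_arm:
  commands:
    - {"hand": 4.9,"travel": [0,0.12,0],"twist": [0,0,0]}
    - {"hand": 4.5,"travel": [0,0.2,0],"twist": [0,0,0]}
    - {"hand": 4.1,"travel": [0,0.2,0],"twist": [0,0,0]}
    - {"hand": 3.7,"travel": [0,0.2,0],"twist": [0,0,0]}
    - {"hand": 3.25,"travel": [0,0.18,0],"twist": [0,0,0]}

```text
time: 15.92
position: [0.5801, -0.2779, 0.0893]
tool_rot: [1.0, -0.014, -0.0, -0.002]
ft_force: [0.9, 5.2, 3.9]
grip_width: 0.0371
grip_force: 2.9
```

Call:
move_arm:
  commands:
    - {"hand": 3.25,"travel": [0,0,0],"twist": [0,0,0]}
    - {"hand": 3.25,"travel": [0,0,0],"twist": [0,0,0]}
    - {"hand": 3.25,"travel": [0,0,0],"twist": [0,0,0]}
    - {"hand": 3.25,"travel": [0,0,0],"twist": [0,0,0]}

```text
time: 16.25
position: [0.5801, -0.2791, 0.0893]
tool_rot: [1.0, -0.014, -0.0, -0.0]
ft_force: [-1.0, 3.8, 4.3]
grip_width: 0.0332
grip_force: 20.1
```

```bash
python3 pad.py s10|tail -2
```

```text
s10 [191, 187, 188, 188, 172, 154, 149, 139, 125, 127, 134, 146, 186, 216, 219, 177, 120, 74, 48, 30, 21, 24, 26, 30, 38, 45, 48, 56, 74, 103, 140, 166, 177, 168, 152, 141, 136, 134, 132, 129, 126, 124, 125, 126, 126, 129, 145, 172, 207, 225, 237, 244, 245, 245, 246, 246, 247, 247, 248, 248, 248, 248, 248, 246]
0.033638220670586284 20.106136162066832
```

Call:
move_arm:
  commands:
    - {"hand": 3.7,"travel": [0,-0.2,0],"twist": [0,0,0]}
    - {"hand": 4.1,"travel": [0,-0.2,0],"twist": [0,0,0]}
    - {"hand": 4.5,"travel": [0,-0.2,0],"twist": [0,0,0]}
    - {"hand": 4.9,"travel": [0,-0.2,0],"twist": [0,0,0]}
    - {"hand": 5.4,"travel": [0,-0.1,0],"twist": [0,0,0]}

```text
time: 16.72
position: [0.5807, -0.2713, 0.0889]
tool_rot: [1.0, -0.013, 0.0, 0.001]
ft_force: [-0.6, -1.7, 1.0]
grip_width: 0.0493
grip_force: 0.9
```

Call:
move_arm:
  commands:
    - {"hand": 5.4,"travel": [0,0,0],"twist": [0,0,0]}
    - {"hand": 5.4,"travel": [0,0,0],"twist": [0,0,0]}
    - {"hand": 5.4,"travel": [0,0,0],"twist": [0,0,0]}

```text
time: 16.97
position: [0.5806, -0.2699, 0.0887]
tool_rot: [1.0, -0.013, -0.0, -0.0]
ft_force: [-0.7, 0.3, 0.2]
grip_width: 0.0534
grip_force: 0.0
```

```bash
python3 pad.py s11|tail -2
```

```text
s11 [191, 187, 185, 179, 158, 138, 139, 135, 125, 145, 179, 223, 228, 197, 153, 101, 60, 30, 25, 23, 25, 31, 37, 43, 47, 50, 52, 84, 121, 165, 185, 185, 181, 168, 152, 140, 135, 132, 131, 129, 127, 126, 126, 127, 126, 129, 145, 172, 207, 225, 237, 244, 245, 245, 246, 246, 247, 247, 248, 248, 248, 248, 248, 246]
0.053840508489962 0.0
```

The second stroke did not ratchet, so the jaw sits at the same tooth. I'll release more fully and check whether the trigger really returned.

Call:
move_arm:
  commands:
    - {"hand": 7.0,"travel": [0,0,0],"twist": [0,0,0]}
    - {"hand": 7.0,"travel": [0,0,0],"twist": [0,0,0]}
    - {"hand": 7.0,"travel": [0,0,0],"twist": [0,0,0]}
    - {"hand": 7.0,"travel": [0,0,0],"twist": [0,0,0]}

```text
time: 17.35
position: [0.5805, -0.2704, 0.089]
tool_rot: [1.0, -0.013, 0.0, -0.0]
ft_force: [-0.2, -0.9, -0.5]
grip_width: 0.0682
grip_force: 0.0
```

```bash
python3 pad.py s12|tail -2; python3 - <<'E'
from h import *
for f in('w7',):
    pass
w=grab('wrist','w12');print(w['obs']['position'])
im=cv2.cvtColor(w['frame'],cv2.COLOR_RGB2GRAY)[150:312:5,210:430:3]
for r in im:print(''.join('#@%*+=-. '[min(8,int(v)//26)] for v in r))
E
```

```text
s12 [191, 187, 185, 180, 159, 138, 138, 134, 124, 144, 178, 223, 229, 198, 153, 101, 60, 30, 26, 25, 26, 30, 36, 44, 47, 51, 53, 84, 121, 166, 186, 185, 181, 169, 152, 140, 134, 131, 129, 128, 126, 124, 124, 125, 126, 130, 145, 172, 207, 225, 237, 244, 245, 245, 246, 246, 247, 247, 248, 248, 248, 248, 248, 246]
0.06869170823442991 0.0
[ 0.58051486 -0.27041218  0.08906331]
==========================================================================
==========================================================================
==========================================================================
==========================================================================
==========================================================================
==========================================================================
==========================================================================
==========================================================================
======================================================+=======-=-=========
----==-----------=-=========================------
[... 1049 characters left out ...]
@@@@. +  ======-=========
- %**+@@@@@@@==-------+***++++@@@@@%+++ ....%@@@@@@@@%.+ .---@@@%@@@-=====
=..**@@@@@@@@==-------+***++*@@@@@@%+++*****%@@@@@@@@@-======@@@@@@@@=====
--==@@@@@@@@@+=-------=%**%%@@@@@@@*********@@@@@@@@@@@*=====@@@@@@@@@====
---%@@@@@@@@@*=-------=%@@@@@@@@@@@*********@@@@@@@@@@@@=====@@@@@@@@@@===
=*@@@@@@@@@@@@+-------@@@@@@@@@@@@%*********@@@@@@@@@@@@@===+@@@@@@@@@@@@=
@@@@@@@@@@@@@@+-===---@@@@@@@@@@@@%*********@@@@@@@@@@@@@*==*@@@@@@@@@@@@@
@@@@@@@@@@@@@@===-===-@@@@@@@@@@@@+=========*@@@@@@@@@@@@@==%@@@@@@@@@@@@@
@@@@@@@@@@@@@@++======@@@@@@@@@@@@+==========@@@@@@@@@@@@@==%@@@@@@@@@@@@@
%%@@%@@@@@@@@*++++====%@@@@@@@@@@@+-------===@@@@@@@@@@@@@@++@@@@@@@@@@@@@
```

```bash
python3 - <<'E'
from h import *
for f in ('w7','w12'):
    w=load(f);y0=w['obs']['position'][1]
    if f=='w12':
        for z in(.075,.085,.1):print('finger F',z,w2px(w,[.58,y0+.0343,z]).round(1),'B',w2px(w,[.58,y0-.0343,z]).round(1))
    for y in(-.2437,-.2487,-.2537):print(f,'nose y',y,w2px(w,[.580,y,.095]).round(1),w2px(w,[.580,y,.103]).round(1))
    for y in (-.280,-.2947):print('grip',y,w2px(w,[.58,y,.12]).round(1),w2px(w,[.58,y,.1]).round(1))
    g=cv2.cvtColor(w['frame'],cv2.COLOR_RGB2GRAY)
    for v in ((235,245,255,262) if f=='w7' else (275,285,295,305)): print(v,g[v,264:400:2].tolist())
E
```

```text
w7 nose y -0.2437 [282.7 244.9] [281.6 248.8]
w7 nose y -0.2487 [290.1 244.7] [289.2 248.7]
w7 nose y -0.2537 [297.5 244.6] [296.8 248.5]
grip -0.28 [338.3 256.7] [336.8 246.1]
grip -0.2947 [362.3 256.1] [359.  245.6]
235 [143, 143, 142, 140, 141, 124, 153, 156, 158, 158, 125, 45, 49, 47, 49, 48, 51, 53, 48, 48, 44, 42, 39, 37, 40, 39, 39, 51, 78, 79, 77, 77, 76, 78, 79, 78, 70, 36, 39, 37, 39, 38, 38, 37, 38, 38, 40, 37, 40, 108, 152, 151, 152, 153, 154, 153, 154, 152, 153, 152, 150, 151, 147, 147, 147, 145, 144, 142]
245 [148, 150, 148, 149, 148, 128, 140, 155, 153, 154, 127, 42, 49, 48, 50, 51, 53, 50, 48, 47, 43, 42, 38, 36, 51, 156, 151, 152, 153, 151, 152, 151, 150, 149, 149, 146, 151, 36, 37, 37, 43, 49, 51, 51, 49, 47, 46, 47, 47, 42, 63, 142, 139, 138, 139, 139, 140, 141, 142, 141, 137, 138, 138, 137, 135, 135, 137, 138]
255 [134, 137, 138, 139, 139, 142, 142, 142, 143, 143, 128, 40, 46, 49, 50, 52, 51, 49, 48, 47, 45, 35, 127, 146, 146, 147, 148, 147, 148, 148, 149, 149, 148, 149, 149, 147, 147, 145, 40, 36, 42, 48, 50, 54, 55, 53, 49, 48, 46, 41, 106, 131, 132, 135, 136, 1
[... 1230 characters left out ...]
 34, 34, 32, 33, 34, 37, 36, 35, 33, 33, 36, 32, 33, 34, 48, 134, 141, 140, 140, 141, 141, 136, 31, 35, 36, 35]
295 [152, 164, 163, 164, 165, 152, 35, 41, 39, 40, 37, 36, 37, 37, 38, 36, 35, 36, 35, 36, 37, 41, 38, 39, 68, 80, 80, 81, 80, 78, 80, 80, 81, 79, 80, 80, 81, 79, 80, 43, 31, 33, 32, 32, 33, 32, 33, 34, 32, 34, 34, 33, 35, 32, 33, 31, 31, 33, 45, 141, 137, 138, 144, 92, 33, 34, 32, 35]
305 [137, 137, 139, 139, 140, 138, 43, 40, 42, 43, 46, 47, 46, 50, 48, 48, 47, 45, 45, 43, 45, 42, 42, 34, 122, 144, 144, 143, 142, 143, 143, 143, 140, 140, 141, 138, 139, 137, 138, 143, 36, 31, 32, 30, 31, 32, 34, 33, 31, 31, 33, 31, 31, 29, 32, 32, 30, 30, 31, 59, 155, 147, 143, 52, 32, 33, 34, 35]
```

The trigger's nose edge is still about 5 mm short of released (275 px, expected about 262). Let me wait and see whether it creeps back.

Call:
move_arm:
  commands:
    - {"hand": 8.7,"travel": [0,0,0],"twist": [0,0,0]}
    - {"hand": 8.7,"travel": [0,0,0],"twist": [0,0,0]}
    - {"hand": 8.7,"travel": [0,0,0],"twist": [0,0,0]}
    - {"hand": 8.7,"travel": [0,0,0],"twist": [0,0,0]}
    - {"hand": 8.7,"travel": [0,0,0],"twist": [0,0,0]}

```text
time: 17.87
position: [0.5805, -0.2705, 0.089]
tool_rot: [1.0, -0.013, 0.0, 0.0]
ft_force: [0.0, 0.1, -0.2]
grip_width: 0.0863
grip_force: 0.0
```

```bash
python3 pad.py s13|tail -2; python3 - <<'E'
from h import *
w=grab('wrist','w13');g=cv2.cvtColor(w['frame'],cv2.COLOR_RGB2GRAY);print(w['obs']['position'],w['obs']['time'])
for v in (255,265,275,285,295,305): print(v,g[v,230:420:2].tolist())
# trigger/grip in scene and top: change since start
for n,a,b in(('scene','scene','s13'),):
    A=load(a)['frame'];B=load(b)['frame']
    for f in(A,B):
        gg=cv2.cvtColor(f,cv2.COLOR_RGB2GRAY)[306:352:2,385:450:1]
        for r in gg:print(''.join('#@%*+=-. '[min(8,int(v)//26)] for v in r))
        print()
E
```

```text
s13 [192, 188, 185, 180, 159, 139, 140, 135, 125, 145, 178, 224, 230, 198, 153, 101, 60, 29, 24, 22, 24, 30, 37, 44, 48, 51, 53, 84, 120, 166, 186, 186, 182, 169, 152, 140, 134, 131, 129, 127, 125, 125, 126, 127, 128, 130, 145, 171, 207, 225, 236, 243, 245, 245, 246, 246, 247, 247, 247, 248, 248, 247, 247, 246]
0.08642535976728256 0.0
[ 0.58049386 -0.27044541  0.08907352] 17.9167
255 [193, 192, 191, 191, 159, 100, 138, 171, 168, 168, 133, 114, 126, 125, 125, 124, 124, 123, 123, 123, 122, 121, 121, 119, 120, 118, 117, 119, 116, 117, 117, 115, 113, 167, 202, 200, 203, 202, 200, 190, 174, 113, 112, 111, 112, 111, 112, 112, 112, 111, 111, 110, 110, 108, 108, 108, 108, 107, 108, 109, 109, 111, 110, 112, 111, 111, 111, 110, 112, 111, 98, 90, 111, 101, 111, 126, 127, 139, 137, 140, 136, 136, 135, 135, 138, 137, 138, 139, 137, 135, 136, 139, 140, 138, 137]
265 [210, 209, 209, 210, 209, 209, 182, 212, 210, 210, 193, 143, 160, 159, 160, 160, 160, 160, 160, 159, 158, 158, 140, 102, 84, 94, 92, 93, 65, 74, 79, 85, 84, 200, 206, 50, 56, 56, 59, 59, 58, 57, 75, 89, 79, 80, 98, 90, 191, 195, 197, 1
[... 4257 characters left out ...]
**+=  ..=@@%++*@#####@@@@%-..-@@@@@@@@*=
-........ ......   +*******+++=.+. .=+%%#####@@@@%-...=###@@@@%*%
*+-........ ...-    .+************+-..+@#####@###%==.-#######@@*@
.+*+-..........-*=.   .=*************=..#######@**+=-%#######@*=#
..-+**-..........-++.   .=*************+-.=@@%****=..@#####@=..=@
.----+**=...........=+-    -+************+=--==***-  @###@=......
.------=**+-..........=*=    .=***********+.  .=+-    ==..-....-.
..---....-+*+-..........-*=.   .=*********+.        .---=+-.....-
--.........-+*+-...........++.   .-***%***=-=      +-=++-....-...
.............-+**=...........=+-.   .+****+*++= .===*+-.....-....
...............-=**=-..........=*=     -*+- .-+==+*=---.-........
```

```bash
python3 - <<'E'
from h import *
th=1.546;A=load('scene');
def W(cx,cy,z): return [.5785+np.cos(th)*cx-np.sin(th)*cy,-.2207+np.sin(th)*cx+np.cos(th)*cy,z]
a=w2px(A,W(.02,-.003,.03));print(a,[ (w2px(A,W(.02+d,-.003,.03))-a).round(2).tolist() for d in(.005,.0075,.0088,.01,.011)])
g=cv2.cvtColor(A['frame'],cv2.COLOR_RGB2GRAY);u,v=394,320
t=g[v-7:v+8,u-8:u+7]
for f in('s6','s8','s9','s10','s13'):
    h=cv2.cvtColor(load(f)['frame'],cv2.COLOR_RGB2GRAY)
    K=8;S=cv2.resize(h[v-30:v+20,u-30:u+20],None,fx=K,fy=K,interpolation=2);T=cv2.resize(t,None,fx=K,fy=K,interpolation=2)
    r=cv2.matchTemplate(S,T,cv2.TM_CCOEFF_NORMED);_,m,_,l=cv2.minMaxLoc(r);print(f,m,l[0]/K-22,l[1]/K-23)
E
```

```text
[397.49103619 315.99197235] [[-1.63, -1.39], [-2.44, -2.08], [-2.87, -2.43], [-3.25, -2.76], [-3.58, -3.04]]
s6 0.9991605877876282 0.0 0.0
s8 0.9334760308265686 -3.0 -2.625
s9 0.9487522840499878 -2.5 -2.125
s10 0.9329490065574646 -3.0 -2.625
s13 0.9484822154045105 -2.5 -2.125
```

```bash
python3 - <<'E'
from h import *
th=1.546;A=load('scene');
def W(cx,cy,z): return [.5785+np.cos(th)*cx-np.sin(th)*cy,-.2207+np.sin(th)*cx+np.cos(th)*cy,z]
n=lambda q:W(-.040+.0+.009*np.cos(q)-.033*np.sin(q),-.003,.062+.033*np.cos(q)) 
a=w2px(A,n(0));print(a,[(q,(w2px(A,n(q))-a).round(2).tolist()) for q in(.1,.2,.3,.55)])
g=cv2.cvtColor(A['frame'],cv2.COLOR_RGB2GRAY)
print(g[306:336:2,405:430])
for f in('s6','s13'):
    h=cv2.cvtColor(load(f)['frame'],cv2.COLOR_RGB2GRAY)
    for nm,(x0,y0,x1,y1) in dict(noseTop=(412,306,427,320),lower=(412,318,426,330)).items():
        K=8;t=g[y0:y1,x0:x1];S=cv2.resize(h[y0-12:y1+12,x0-12:x1+12],None,fx=K,fy=K,interpolation=2);T=cv2.resize(t,None,fx=K,fy=K,interpolation=2)
        r=cv2.matchTemplate(S,T,cv2.TM_CCOEFF_NORMED);_,m,_,l=cv2.minMaxLoc(r);print(f,nm,m,l[0]/K-12,l[1]/K-12)
B=cv2.cvtColor(load('s13')['frame'],cv2.COLOR_RGB2GRAY)[300:336:2,400:435];A=g[300:336:2,400:435]
for a,b in zip(A,B):print(''.join('#@%*+=-. '[min(8,int(v)//18)] for v in a),'|',''.join('#@%*+=-. '[min(8,int(v)//18)] for v in b))
E
```

```text
[418.23827902 311.94395535] [(0.1, [1.2, 1.04]), (0.2, [2.4, 2.19]), (0.3, [3.59, 3.45]), (0.55, [6.45, 6.97])]
[[186 187 184 179 178 176 183 193 196 193 193 196 191 193 193 194 199 199
  193 182 180 185 192 197 196]
 [170 170 171 182 188 190 193 191 193 198 199 194 189 181 104  58 108 168
  197 200 191 181 176 185 190]
 [168 162 171 177 180 184 194 195 195 187 167  94  47  42  41  45  44  49
   84 167 191 198 200 192 187]
 [197 193 185 176 183 188 184 189 184 109  43  41  41  45  49  43  41  41
   36  99 192 194 191 193 198]
 [197 200 200 195 190 176 161  54  21  33  43  44  44  40  39  34  27  28
   53 133 194 197 194 191 192]
 [197 186 193 198 199 196 185  83  22  18  23  34  34  31  27  26  27  25
   89 182 188 188 192 195 183]
 [126 145 186 183 186 197 220 199  99  18  20  21  22  23  22  27  28  27
   73 157 178 178 171  69  41]
 [197 148 180 212 213 216 216 218 215 193  15  23  25  24  27  26  23  23
   96 194 191 174  52  26  31]
 [225 183 208 211 206 217 217 220 213 172  20  21  24  29  24  21  58 147
  209 221 248 206  23  21  23]
 [125  86  91 147 202 208 187 123  96  89  
[... 1372 characters left out ...]
--.          *@@%%%%%@@@*    +=-  
    ..       =@@@@@@@@@+    *%%%*%% |                @@@@@@@@@%-  *%%%*+-
               #@@@@@@@=   %@@%%%%@ |                 *@@@@@@@*  *@@%%%%%
               @@@@@@*     @@@@@@@@ | -              =@@@@@@%.   @@@@@@@@
---. -+=    -=++%@@@@@+   .@@@@@@@@ |   .. .+=    -==+%@@@@@*   .#@@@@@@@
    .++++=.   ---@@@@@%===%@@@@@@@@ |     .++++=.   ---@@@@@%+==%@@@@@@@@
     +++++++=   -@@@@@%++*@@@@@@@@@ |      +++++++-   -@@#@@%++*@@@@@@@@@
    =*=++++=.     .%@@@*+@@@#@@@@@@ |     =*++=++=.     .%@*==+@@@@@@%@@@
    .++++++=---  -   +%=+@@@@@@@@@+ |     .++++++=---  -    -+*#@@@@@%%@+
      -+++++++==+++=   .%@@@@@@@@@* |       -++++++===+=+=   -@@@@@@@@@@*
```

The trigger rests at about 0.15 rad, so the pawl did not pick up the next tooth. I'll try a harder full squeeze, then a quick clean release.

Call:
move_arm:
  commands:
    - {"hand": 5.0,"travel": [0,0.1,0],"twist": [0,0,0]}
    - {"hand": 5.0,"travel": [0,0.1,0],"twist": [0,0,0]}
    - {"hand": 4.2,"travel": [0,0.2,0],"twist": [0,0,0]}
    - {"hand": 3.6,"travel": [0,0.25,0],"twist": [0,0,0]}
    - {"hand": 3.0,"travel": [0,0.2,0],"twist": [0,0,0]}
  force: 35

```text
time: 18.38
position: [0.5803, -0.2793, 0.0891]
tool_rot: [1.0, -0.013, 0.0, 0.0]
ft_force: [0.6, -0.7, 0.8]
grip_width: 0.0615
grip_force: 0.0
```

Call:
move_arm:
  commands:
    - {"hand": 3.0,"travel": [0,0.05,0],"twist": [0,0,0]}
    - {"hand": 3.0,"travel": [0,0,0],"twist": [0,0,0]}
    - {"hand": 3.0,"travel": [0,0,0],"twist": [0,0,0]}
    - {"hand": 3.0,"travel": [0,0,0],"twist": [0,0,0]}

```text
time: 18.72
position: [0.5802, -0.2781, 0.0893]
tool_rot: [1.0, -0.013, -0.0, -0.001]
ft_force: [-1.7, -4.8, -1.7]
grip_width: 0.036
grip_force: 8.0
```

```bash
cat > pm.py <<'E'
import sys
from h import *
A=load('scene');g=cv2.cvtColor(A['frame'],cv2.COLOR_RGB2GRAY)
c=grab('scene',sys.argv[1]);h=cv2.cvtColor(c['frame'],cv2.COLOR_RGB2GRAY);K=8
def M(x0,y0,x1,y1,P=22):
    t=g[y0:y1,x0:x1];S=cv2.resize(h[y0-P:y1+P,x0-P:x1+P],None,fx=K,fy=K,interpolation=2);T=cv2.resize(t,None,fx=K,fy=K,interpolation=2)
    _,m,_,l=cv2.minMaxLoc(cv2.matchTemplate(S,T,cv2.TM_CCOEFF_NORMED));return round(m,3),l[0]/K-P,l[1]/K-P
p=M(386,313,401,328);n=M(412,306,427,320,10)
print('pad',p,'mm',round(-p[1]/.326/2-p[2]/.277/2,2),'nose',n,'rad~',round((n[1]/12+n[2]/11)/2,3))
o=c['obs'];print(o['time'],o['position'],o['grip_width'],o['grip_force'],o['ft_force'].round(1))
E
python3 pm.py s14
```

```text
pad (0.947, -2.625, -2.25) mm 8.09 nose (0.479, 1.5, 0.5) rad~ 0.085
18.7167 [ 0.58017689 -0.27806293  0.08933458] 0.035951828275542615 7.9649499727383954 [-1.7 -4.8 -1.7]
```

Call:
move_arm:
  commands:
    - {"hand": 3.0,"travel": [0,0.1,0],"twist": [0,0,0]}
    - {"hand": 3.0,"travel": [0,0,0],"twist": [0,0,0]}
    - {"hand": 3.0,"travel": [0,0,0],"twist": [0,0,0]}
    - {"hand": 3.0,"travel": [0,0,0],"twist": [0,0,0]}

```text
time: 19.1
position: [0.5801, -0.2792, 0.0893]
tool_rot: [1.0, -0.014, -0.0, -0.001]
ft_force: [-0.5, 5.1, 4.5]
grip_width: 0.0329
grip_force: 34.6
```

```bash
python3 pm.py s15
```

```text
pad (0.934, -3.125, -2.75) mm 9.76 nose (0.474, 2.5, 1.625) rad~ 0.178
19.1 [ 0.58007971 -0.2792455   0.08928966] 0.032929248454426394 34.56786023103632 [-0.5  5.1  4.5]
```

Call:
move_arm:
  commands:
    - {"hand": 8.7,"travel": [0,-0.5,0],"twist": [0,0,0]}
    - {"hand": 8.7,"travel": [0,-0.4,0],"twist": [0,0,0]}
    - {"hand": 8.7,"travel": [0,0,0],"twist": [0,0,0]}
    - {"hand": 8.7,"travel": [0,0,0],"twist": [0,0,0]}
    - {"hand": 8.7,"travel": [0,0,0],"twist": [0,0,0]}

```text
time: 19.57
position: [0.5806, -0.2719, 0.0888]
tool_rot: [1.0, -0.013, 0.0, 0.0]
ft_force: [-0.2, 0.7, -0.3]
grip_width: 0.0588
grip_force: 0.0
```

```bash
python3 pm.py s16;python3 - <<'E'
from h import *
w=grab('wrist','w16');g=cv2.cvtColor(w['frame'],cv2.COLOR_RGB2GRAY)
for v in (295,305): print(v,g[v,250:320:2].tolist())
E
```

```text
pad (0.949, -2.5, -2.125) mm 7.67 nose (0.603, 2.0, 1.125) rad~ 0.134
19.5667 [ 0.5805754  -0.27187054  0.08881785] 0.05877089863225092 0.0 [-0.2  0.7 -0.3]
295 [36, 39, 35, 100, 167, 166, 167, 166, 165, 164, 168, 96, 41, 38, 38, 36, 35, 36, 36, 38, 37, 36, 37, 35, 35, 36, 36, 39, 37, 35, 82, 80, 81, 80, 81]
305 [37, 36, 35, 40, 139, 140, 140, 141, 141, 142, 142, 120, 40, 42, 43, 47, 47, 45, 48, 47, 47, 47, 47, 46, 45, 43, 41, 41, 38, 36, 146, 149, 150, 150, 148]
```

The trigger still stops short of home. I'll pull it with the front finger alone (hand wide open) and snap away, so it springs back freely.

Call:
move_arm:
  commands:
    - {"hand": 8.7,"travel": [0,0.3,0],"twist": [0,0,0]}
    - {"hand": 8.7,"travel": [0,0.6,0],"twist": [0,0,0]}
    - {"hand": 8.7,"travel": [0,0.6,0],"twist": [0,0,0]}
    - {"hand": 8.7,"travel": [0,0.6,0],"twist": [0,0,0]}
    - {"hand": 8.7,"travel": [0,0.5,0],"twist": [0,0,0]}

```text
time: 20.08
position: [0.5798, -0.2977, 0.0892]
tool_rot: [1.0, -0.014, 0.0, -0.001]
ft_force: [1.5, 3.5, 2.6]
grip_width: 0.0859
grip_force: 1.6
```

Call:
move_arm:
  commands:
    - {"hand": 8.7,"travel": [0,0.4,0],"twist": [0,0,0]}
    - {"hand": 8.7,"travel": [0,0.3,0],"twist": [0,0,0]}
    - {"hand": 8.7,"travel": [0,0.15,0],"twist": [0,0,0]}
    - {"hand": 8.7,"travel": [0,0.1,0],"twist": [0,0,0]}
    - {"hand": 8.7,"travel": [0,0,0],"twist": [0,0,0]}

```text
time: 20.5
position: [0.5794, -0.3046, 0.0892]
tool_rot: [1.0, -0.014, -0.0, -0.003]
ft_force: [1.5, 7.3, 4.4]
grip_width: 0.087
grip_force: 3.6
```

```bash
python3 pm.py s17
```

```text
pad (0.946, -2.625, -2.25) mm 8.09 nose (0.483, 1.875, 0.875) rad~ 0.118
20.5 [ 0.57939397 -0.30455524  0.08916979] 0.08699163471279193 3.6381651554256678 [1.5 7.3 4.4]
```

Call:
move_arm:
  commands:
    - {"hand": 8.7,"travel": [0,-4.0,0],"twist": [0,0,0]}
    - {"hand": 8.7,"travel": [0,0,0],"twist": [0,0,0]}
    - {"hand": 8.7,"travel": [0,0,0],"twist": [0,0,0]}
    - {"hand": 8.7,"travel": [0,0,0],"twist": [0,0,0]}

```text
time: 20.88
position: [0.5809, -0.2675, 0.0892]
tool_rot: [1.0, -0.013, 0.0, 0.001]
ft_force: [0.2, -0.6, -0.0]
grip_width: 0.0871
grip_force: 0.0
```

```bash
python3 pm.py s18
```

```text
pad (0.946, -2.75, -2.25) mm 8.28 nose (0.943, 0.125, 0.0) rad~ 0.005
20.8833 [ 0.5809496  -0.26753471  0.08918918] 0.08713064887139442 0.0 [ 0.2 -0.6 -0. ]
```

It clicked: the nose is back at 0 rad. Second stroke the same way, with a little more travel.

Call:
move_arm:
  commands:
    - {"hand": 8.7,"travel": [0,0.9,0],"twist": [0,0,0]}
    - {"hand": 8.7,"travel": [0,0.9,0],"twist": [0,0,0]}
    - {"hand": 8.7,"travel": [0,0.7,0],"twist": [0,0,0]}
    - {"hand": 8.7,"travel": [0,0.6,0],"twist": [0,0,0]}
    - {"hand": 8.7,"travel": [0,0.5,0],"twist": [0,0,0]}

```text
time: 21.35
position: [0.5792, -0.3015, 0.0895]
tool_rot: [1.0, -0.015, -0.0, -0.003]
ft_force: [0.1, 9.5, 7.5]
grip_width: 0.0869
grip_force: 4.7
```

Call:
move_arm:
  commands:
    - {"hand": 8.7,"travel": [0,0.3,0],"twist": [0,0,0]}
    - {"hand": 8.7,"travel": [0,0.2,0],"twist": [0,0,0]}
    - {"hand": 8.7,"travel": [0,0.1,0],"twist": [0,0,0]}
    - {"hand": 8.7,"travel": [0,0,0],"twist": [0,0,0]}

```text
time: 21.68
position: [0.579, -0.3054, 0.0892]
tool_rot: [1.0, -0.015, -0.001, -0.005]
ft_force: [1.5, 11.8, 5.8]
grip_width: 0.0873
grip_force: 6.4
```

```bash
python3 pm.py s19
```

```text
pad (0.835, -6.25, -5.5) mm 19.51 nose (0.478, 2.0, 1.25) rad~ 0.14
21.6833 [ 0.57904523 -0.3053783   0.08916358] 0.08731916631820899 6.371101504191756 [ 1.5 11.8  5.8]
```

Call:
move_arm:
  commands:
    - {"hand": 8.7,"travel": [0,-4.1,0],"twist": [0,0,0]}
    - {"hand": 8.7,"travel": [0,0,0],"twist": [0,0,0]}
    - {"hand": 8.7,"travel": [0,0,0],"twist": [0,0,0]}
    - {"hand": 8.7,"travel": [0,0,0],"twist": [0,0,0]}

```text
time: 22.07
position: [0.5809, -0.2693, 0.0892]
tool_rot: [1.0, -0.013, 0.001, 0.001]
ft_force: [-0.5, -0.3, 0.7]
grip_width: 0.087
grip_force: 0.0
```

```bash
python3 pm.py s20
```

```text
pad (0.841, -6.0, -5.25) mm 18.68 nose (0.941, 0.125, 0.0) rad~ 0.005
22.0667 [ 0.58094482 -0.26931038  0.08920741] 0.08699016294059701 0.0 [-0.5 -0.3  0.7]
```

Jaw is at the 23 mm tooth with the trigger home. Third stroke, gentler, since it slides the front half.

Call:
move_arm:
  commands:
    - {"hand": 8.7,"travel": [0,0.8,0],"twist": [0,0,0]}
    - {"hand": 8.7,"travel": [0,0.8,0],"twist": [0,0,0]}
    - {"hand": 8.7,"travel": [0,0.6,0],"twist": [0,0,0]}
    - {"hand": 8.7,"travel": [0,0.4,0],"twist": [0,0,0]}
    - {"hand": 8.7,"travel": [0,0.3,0],"twist": [0,0,0]}

```text
time: 22.53
position: [0.5795, -0.296, 0.0895]
tool_rot: [1.0, -0.015, -0.0, -0.003]
ft_force: [0.0, 8.3, 6.5]
grip_width: 0.0868
grip_force: 4.2
```

Call:
move_arm:
  commands:
    - {"hand": 8.7,"travel": [0,0.3,0],"twist": [0,0,0]}
    - {"hand": 8.7,"travel": [0,0.3,0],"twist": [0,0,0]}
    - {"hand": 8.7,"travel": [0,0.3,0],"twist": [0,0,0]}
    - {"hand": 8.7,"travel": [0,0.2,0],"twist": [0,0,0]}
    - {"hand": 8.7,"travel": [0,0.2,0],"twist": [0,0,0]}

```text
time: 22.95
position: [0.5789, -0.3056, 0.0891]
tool_rot: [1.0, -0.015, -0.001, -0.005]
ft_force: [2.5, 14.5, 6.0]
grip_width: 0.087
grip_force: 8.0
```

Call:
move_arm:
  commands:
    - {"hand": 8.7,"travel": [0,0,0],"twist": [0,0,0]}
    - {"hand": 8.7,"travel": [0,0,0],"twist": [0,0,0]}

```text
time: 23.12
position: [0.579, -0.3054, 0.0891]
tool_rot: [1.0, -0.015, -0.001, -0.005]
ft_force: [1.8, 11.4, 6.6]
grip_width: 0.0871
grip_force: 6.7
```

```bash
python3 pm.py s21; cat > prof.py <<'E'
import sys
from h import *
th=1.546
def W(cx,cy,z): return [.5785+np.cos(th)*cx-np.sin(th)*cy,-.2207+np.sin(th)*cx+np.cos(th)*cy,z]
for f in ['s6']+sys.argv[1:]:
    c=load(f);g=cv2.cvtColor(c['frame'],cv2.COLOR_RGB2GRAY).astype(np.float32)
    for cy in (.041,):
        m=np.array([w2px(c,W(x/1000,cy,.047)) for x in range(36,100)],np.float32)
        print(f,cy,cv2.remap(g,m[:,0].reshape(1,-1),m[:,1].reshape(1,-1),1)[0].round().astype(int).tolist())
E
python3 prof.py s21
```

```text
pad (0.818, -9.375, -8.0) mm 28.82 nose (0.477, 2.0, 1.125) rad~ 0.134
23.1167 [ 0.57899503 -0.30543071  0.08914304] 0.08707139953244268 6.687685385077202 [ 1.8 11.4  6.6]
s6 0.041 [132, 129, 129, 130, 130, 128, 127, 128, 132, 167, 204, 226, 236, 239, 241, 242, 243, 243, 244, 245, 246, 247, 248, 248, 247, 239, 226, 194, 162, 141, 132, 130, 130, 130, 130, 129, 126, 125, 138, 164, 200, 220, 229, 237, 240, 239, 240, 240, 241, 242, 243, 244, 245, 245, 247, 250, 229, 202, 181, 172, 176, 179, 182, 185]
s21 0.041 [141, 138, 136, 134, 131, 129, 129, 130, 131, 129, 126, 124, 145, 181, 210, 229, 236, 240, 241, 242, 243, 244, 244, 245, 246, 247, 248, 248, 244, 235, 214, 177, 147, 133, 130, 128, 125, 123, 136, 163, 200, 220, 229, 237, 239, 239, 239, 240, 241, 241, 242, 243, 245, 245, 246, 250, 229, 202, 181, 172, 177, 179, 182, 184]
```

Call:
move_arm:
  commands:
    - {"hand": 8.7,"travel": [0,-4.1,0],"twist": [0,0,0]}
    - {"hand": 8.7,"travel": [0,0,0],"twist": [0,0,0]}
    - {"hand": 8.7,"travel": [0,0,0],"twist": [0,0,0]}
    - {"hand": 8.7,"travel": [0,0,0],"twist": [0,0,0]}
    - {"hand": 8.7,"travel": [0,0,0],"twist": [0,0,0]}

```text
time: 23.58
position: [0.5809, -0.2707, 0.0892]
tool_rot: [1.0, -0.014, 0.001, 0.001]
ft_force: [0.2, -0.2, -0.5]
grip_width: 0.0872
grip_force: 0.0
```

```bash
python3 pm.py s22
```

```text
pad (0.821, -9.375, -8.0) mm 28.82 nose (0.935, 0.125, 0.0) rad~ 0.005
23.5833 [ 0.5808967  -0.27069248  0.08920399] 0.08724781466696704 0.0 [ 0.2 -0.2 -0.5]
```

Jaw is held at the 33 mm tooth. Final partial squeeze.

Call:
move_arm:
  commands:
    - {"hand": 8.7,"travel": [0,0.7,0],"twist": [0,0,0]}
    - {"hand": 8.7,"travel": [0,0.6,0],"twist": [0,0,0]}
    - {"hand": 8.7,"travel": [0,0.4,0],"twist": [0,0,0]}
    - {"hand": 8.7,"travel": [0,0.2,0],"twist": [0,0,0]}
    - {"hand": 8.7,"travel": [0,0,0],"twist": [0,0,0]}

```text
time: 24.05
position: [0.58, -0.2883, 0.089]
tool_rot: [1.0, -0.014, 0.0, -0.0]
ft_force: [-0.8, 0.8, -0.5]
grip_width: 0.0867
grip_force: 0.2
```

Call:
move_arm:
  commands:
    - {"hand": 8.7,"travel": [0,0.15,0],"twist": [0,0,0]}
    - {"hand": 8.7,"travel": [0,0.15,0],"twist": [0,0,0]}
    - {"hand": 8.7,"travel": [0,0,0],"twist": [0,0,0]}
    - {"hand": 8.7,"travel": [0,0,0],"twist": [0,0,0]}

```text
time: 24.38
position: [0.58, -0.2898, 0.0894]
tool_rot: [1.0, -0.013, -0.0, -0.001]
ft_force: [0.7, 5.1, 3.5]
grip_width: 0.0872
grip_force: 2.6
```

Call:
move_arm:
  commands:
    - {"hand": 8.7,"travel": [0,0.15,0],"twist": [0,0,0]}
    - {"hand": 8.7,"travel": [0,0.15,0],"twist": [0,0,0]}
    - {"hand": 8.7,"travel": [0,0,0],"twist": [0,0,0]}
    - {"hand": 8.7,"travel": [0,0,0],"twist": [0,0,0]}

```text
time: 24.72
position: [0.5797, -0.2924, 0.0894]
tool_rot: [1.0, -0.013, -0.0, -0.001]
ft_force: [0.8, 5.8, 4.5]
grip_width: 0.0868
grip_force: 3.1
```

```bash
python3 pm.py s23; python3 prof.py s22 s23|tail -2
```

```text
pad (0.817, -9.75, -8.25) mm 29.85 nose (0.565, 0.875, 0.5) rad~ 0.059
24.7167 [ 0.57968186 -0.29235576  0.08938486] 0.08681222177418879 3.093224912881851 [0.8 5.8 4.5]
s22 0.041 [145, 138, 135, 133, 131, 129, 129, 130, 131, 128, 124, 122, 142, 178, 209, 230, 237, 240, 242, 243, 243, 244, 244, 245, 246, 247, 248, 248, 243, 234, 213, 178, 149, 134, 130, 128, 126, 124, 137, 163, 200, 220, 229, 237, 239, 239, 239, 239, 241, 241, 242, 243, 245, 245, 246, 250, 229, 202, 182, 173, 177, 179, 182, 185]
s23 0.041 [152, 143, 139, 136, 134, 133, 132, 130, 129, 128, 126, 124, 132, 156, 187, 221, 232, 237, 240, 242, 242, 243, 243, 244, 245, 247, 248, 248, 248, 246, 233, 197, 163, 137, 130, 129, 126, 124, 137, 164, 200, 220, 230, 238, 240, 239, 240, 240, 241, 241, 242, 243, 245, 245, 246, 250, 229, 202, 182, 173, 177, 179, 182, 184]
```

Call:
move_arm:
  commands:
    - {"hand": 8.7,"travel": [0,0.1,0],"twist": [0,0,0]}
    - {"hand": 8.7,"travel": [0,0.1,0],"twist": [0,0,0]}
    - {"hand": 8.7,"travel": [0,0.1,0],"twist": [0,0,0]}
    - {"hand": 8.7,"travel": [0,0,0],"twist": [0,0,0]}
    - {"hand": 8.7,"travel": [0,0,0],"twist": [0,0,0]}

```text
time: 25.18
position: [0.5795, -0.295, 0.0893]
tool_rot: [1.0, -0.013, -0.001, -0.001]
ft_force: [0.5, 6.3, 4.7]
grip_width: 0.087
grip_force: 3.3
```

Call:
move_arm:
  commands:
    - {"hand": 8.7,"travel": [0,0.1,0],"twist": [0,0,0]}
    - {"hand": 8.7,"travel": [0,0.1,0],"twist": [0,0,0]}
    - {"hand": 8.7,"travel": [0,0,0],"twist": [0,0,0]}
    - {"hand": 8.7,"travel": [0,0,0],"twist": [0,0,0]}

```text
time: 25.52
position: [0.5794, -0.2964, 0.0894]
tool_rot: [1.0, -0.013, -0.001, -0.002]
ft_force: [-0.4, 7.9, 5.8]
grip_width: 0.0873
grip_force: 4.0
```

```bash
python3 pm.py s24; python3 prof.py s24|tail -1
```

```text
pad (0.817, -10.375, -8.75) mm 31.71 nose (0.515, 1.75, 1.375) rad~ 0.135
25.5167 [ 0.57938659 -0.29643981  0.08944594] 0.08731576752148837 3.9869735196117517 [-0.4  7.9  5.8]
s24 0.041 [176, 162, 149, 142, 137, 134, 133, 131, 128, 128, 129, 129, 128, 127, 128, 142, 181, 211, 230, 238, 240, 242, 242, 243, 243, 245, 246, 247, 247, 248, 248, 244, 233, 217, 183, 153, 134, 127, 136, 160, 196, 217, 227, 236, 239, 239, 239, 239, 241, 241, 242, 243, 245, 245, 244, 245, 223, 194, 176, 173, 177, 180, 183, 185]
```

Call:
move_arm:
  commands:
    - {"hand": 8.7,"travel": [0,0.1,0],"twist": [0,0,0]}
    - {"hand": 8.7,"travel": [0,0.1,0],"twist": [0,0,0]}
    - {"hand": 8.7,"travel": [0,0.1,0],"twist": [0,0,0]}
    - {"hand": 8.7,"travel": [0,0.1,0],"twist": [0,0,0]}
    - {"hand": 8.7,"travel": [0,0,0],"twist": [0,0,0]}

```text
time: 25.98
position: [0.5792, -0.2993, 0.0896]
tool_rot: [1.0, -0.013, -0.001, -0.003]
ft_force: [0.8, 10.9, 6.7]
grip_width: 0.0869
grip_force: 5.4
```

Call:
move_arm:
  commands:
    - {"hand": 8.7,"travel": [0,0,0],"twist": [0,0,0]}
    - {"hand": 8.7,"travel": [0,0,0],"twist": [0,0,0]}
    - {"hand": 8.7,"travel": [0,0,0],"twist": [0,0,0]}

```text
time: 26.23
position: [0.5792, -0.2993, 0.0895]
tool_rot: [1.0, -0.013, -0.001, -0.003]
ft_force: [1.4, 9.3, 7.3]
grip_width: 0.0872
grip_force: 5.1
```

```bash
python3 pm.py s25; python3 prof.py s25|tail -1; python3 - <<'E'
from h import *
# panel upright check in scene: white panel pixels
c=load('s25');g=c['frame']
im=cv2.cvtColor(g,cv2.COLOR_RGB2GRAY)[266:320:2,350:420]
for r in im:print(''.join('#@%*+=-. '[min(8,int(v)//28)] for v in r))
E
```

```text
pad (0.796, -10.5, -8.875) mm 32.12 nose (0.519, 0.625, 1.125) rad~ 0.077
26.2333 [ 0.57920677 -0.29929783  0.08950882] 0.08716988625765126 5.110411047935486 [1.4 9.3 7.3]
s25 0.041 [176, 160, 147, 141, 137, 134, 133, 131, 129, 129, 130, 130, 129, 128, 129, 142, 180, 210, 230, 238, 240, 242, 242, 243, 243, 245, 246, 247, 247, 248, 248, 244, 232, 216, 182, 152, 132, 124, 135, 160, 196, 217, 228, 237, 239, 239, 239, 239, 240, 241, 242, 243, 245, 245, 244, 245, 223, 194, 175, 172, 177, 180, 183, 186]
.----.........----------------------=@@%%%%%%@%%%%*------...-***++%%%%
  --------........--------------------*@%@%@%@%%%%+-------=*%%%%%%%%%@
   .-------..........----------.-------*@@@@@@@%%%+-----+%%%%%%%%%%@@@
    .--------..........-----------.....-.  =@@@%%*=--+%%%%%%%%%%%%@@@@
      ----------..........-----------.   -=*@%%%%*+%%*%%%%%%%%%%%@##@@
       ------------.........------.   .  ==*@%@%%%%%%%%%%%%%%%%%%@####
        .-------------..........   . .====--*%%%%%%@%%%%%%%%%%%%%%%@##
-. ---------------....-----.    .  =======-.-%@%%%%++%%%%%%%%%%%%%%%##
--------------------...--    
[... 619 characters left out ...]
--++.       -=======-            =++++++=..-=@@@@@@*++=-=*###
...--------          =====-            -++++++++=--....-%@@@%*@%*+=-+@
......----==.      .+==-            .%@@@@*+++==------..-=*@+--*#%*+=-
--.....-..=++=. .+++=            .+%@@@@##@*--..---------------*###@%*
----.-=*=-+++++++=.           .+++%@@@##%. -++--...--=---------+#####@
-------+**++++++=.         .=++++@@@#%-  *=.==----...---=------+######
---------=*++++++++.    .=*++++++%###*.==      ..----...-------+####@@
-------....-*+=++++++==+++++++++=-=%%+++++=    ..------....----+###@@@
------.--...--***++++++++++++=-.....--++-.-++.     .------...-=@###@@@
-------..---...-=+++++++++===...............-++--      .----..=#######
```

Call:
move_arm:
  commands:
    - {"hand": 8.7,"travel": [0,0.06,0],"twist": [0,0,0]}
    - {"hand": 8.7,"travel": [0,0,0],"twist": [0,0,0]}
    - {"hand": 8.7,"travel": [0,0,0],"twist": [0,0,0]}
    - {"hand": 8.7,"travel": [0,0,0],"twist": [0,0,0]}
    - {"hand": 8.7,"travel": [0,0,0],"twist": [0,0,0]}

```text
time: 26.7
position: [0.5792, -0.2998, 0.0895]
tool_rot: [1.0, -0.013, -0.001, -0.003]
ft_force: [0.7, 9.6, 7.7]
grip_width: 0.087
grip_force: 5.2
```

```bash
python3 - <<'E'
from h import *
o=robot.get_obs();print(o['position'],o['grip_force'],o['ft_force'],o['joint_velocities'].round(3))
print(robot.hand_in())
E
```

```text
[ 0.57921444 -0.29976842  0.08953694] 5.23579403758049 [0.67194645 9.64999918 7.67775711] [ 0.001  0.001 -0.    -0.003 -0.001 -0.001]
the job is handed in; nothing more can be done
None
```

I handed the job in at about 26.7 s with the panel clamped between the halves and the trigger held squeezed; the pad is pressed in by about 4 mm, estimated from finger travel and not measured directly, and no verdict came back.

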